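Start the second screw of a hand press square

ROBOT

A 6-joint arm with a two-finger parallel gripper is mounted at the origin on the work surface. World frame = base frame: x ahead of the robot, y to its left, z up, the work surface at z = 0. Lengths are in m, angles in rad, forces in N, time in s.
With the tool pointing down it reaches from about 0.225 to 0.875 m from the base axis. Payload 3.4 kg.
Tool frame: the origin (TCP) lies midway between the tips of the shut fingers; the grasp point (between the pads) lies 19 mm behind it (manip.tcp_to_grasp is the distance from the TCP to the grasp point, in m); x points along the fingers, y is the direction in which the jaws open and shut, and the axes are right-handed (so a half turn about x gives the same grasp; the last joint's range is limited). The gripper opens to 85 mm and grips with 20 to 120 N. Pads are 22 mm wide; open, the fingers measure 114 mm over their backs; the gripper's body (76 mm by 85 mm) begins 54 mm behind the grasp point. The pads swing forward as they close: fully open they stand 13 mm farther back than shut.
Start: joints at [1.175, 0.276, 1.505, -0, 1.361, -0.121], TCP at [0.156, 0.553, 0.231] pointing down, gripper open.
Joint ranges: [-2.89, 2.89], [-0.75, 2.08], [0.22, 2.7], [-1.18, 4.32], [0.11, 2.71], [-2.7, 2.7]. Speed limits (rad/s): [2.57, 2.57, 3.14, 3.14, 3.14, 3.14].

INTERFACE

Orientations are given as a unit quaternion [w, x, y, z].
In Python, from rig import readout, eyes, job, manip gives the robot as it stands. The module is installed in compiled form; this text tells all that it offers.
- The arm moves only by the tool carry_out, never from a script. Its argument "deltas" is one flat list of numbers, 7 for each row, row after row: the shift along the tool's x, y, z scaled (see below), then the turn, a rotation vector about the tool's x, y, z scaled (see below), then the opening, from -1 (shut) to 1 (fully open). In form: [dx, dy, dz, ax, ay, az, grip, dx, dy, dz, ax, ay, az, grip, ...]. A call has 1 to 10 rows; each row shifts and turns the commanded pose from where the row before left it, along the tool's axes as they then stand; what a row does not reach is not made up. The controller multiplies each number of a shift by 60 mm and each number of a turn by 4 degrees. A row lasts 1/8 s, in which the tool goes at most 62.5 mm and 10.7 degrees, less where a joint would pass 70% of its speed; a pose out of reach is approached as far as the arm can. A call with a number of a shift or a turn outside -1 to 1 is refused whole. A call with a gripper value outside its range is refused whole. The fingers move at their own pace and stop on an object; "newtons" is the grip in N (left out, the last holds). Time passes only in rows, so rows that do not move let the fingers close. It gives the time, the measured TCP pose, the force and the opening at its end, in the units of the state.
- readout.get_state(): the state, without advancing time (a new reading comes with each control period).
- eyes.get_image(name): name is "scene" or "top"; returns a dict with "color" (400x640x3 uint8, red, green, blue), "z_map" (400x640 float32, m along the optical axis (not along the pixel's ray), 0 where there is no reading), "mtx" (3x3 intrinsics, pixels), "origin" and "orientation" of the camera in the world. Camera axes: x right, y down, z forward; pixel columns grow to the right and rows downward; lengths in m; the calibration is good to about 2 mm. A picture is of the moment at which its call begins.
- job.sign_off(): hands the job in, once; it reports no verdict.
The state is a dict: "clock": time; "qpos": joint angles; "qd": joint speeds; "effort": joint torques, N m; "position": TCP position; "ee_rot": TCP orientation; "contact_force": force on the tool from outside, world axes, zero at the start; "moment": the same for the moment, N m; "width": finger opening in m.
Only numpy, scipy, OpenCV 4.12 (cv2) and the standard library are available. Lean on these libraries where they do the work, as an engineer would, in place of code of your own. Each camera call takes 0.05 s, during which the arm holds its last target.

TASK

One screw of the small hand press is already run in; the other stands higher, loose and leaning in its hole. Take the red T-handled box key from the tool block, fit it well down over the loose screw's square head, bring screw and key upright, and only then start the thread with about half a turn clockwise, keeping the screw upright. Put the key back upright in its hole in the block; leave the run-in screw and the other things as they are.

Things in the scene. Friction and masses are not known exactly. Their poses are not given: they have to be found in the camera images.
- key: T-handled box key, 130 mm long, about 0.19 kg, free. Origin: centre of the open mouth of its socket, at the lower end; z runs along the shaft up to the handle. Socket: square steel tube 22 mm outside, 15.5 mm square inside and 15 mm deep, flats along the key's x and y. Shaft 10 mm thick. Red handle: a flat-sided bar along the key's x, 90 mm long, 16 mm thick (along y), 24 mm tall, its centre at z = 118 mm. It stands upright in the block at the start
- tool_block: Dark wooden tool block, fixed, 150 mm long (x) by 64 mm by 55 mm high; origin at the centre of its underside. Besides the key's hole it holds two short tools, up to 92 mm above the bench, at x = +20 and +55 mm
- block_hole (a point): Centre of the mouth of the key's round hole in the top of the tool block, 55 mm above the bench; hole 38 mm wide and 40 mm deep, so that the key's mouth stands 15 mm above the bench
- press: Hand press, fixed: wooden base board 200 mm (x) by 340 mm (y) by 26 mm, a blue book on it, and a light wooden platen above whose top lies 71 mm above the bench. Origin at the centre of its underside. A slot 24 mm wide is open at each end of the platen, one screw in each, 135 mm from the centre along y either way; which screw is in which varies
- loose_screw_seat: Brass insert in the base board into which the loose screw goes, fixed. Origin: centre of its mouth, 26 mm above the bench; its z axis, vertical, is the axis of the thread. The loose screw leans about this point
- loose_screw_head (a point): Centre of the top of the loose screw's square head, 75.5 mm from the seat's origin along the screw; z along the screw, x and y across the flats of the head. Head 14 mm square and 13.5 mm high, its upper 3 mm tapering to 8 mm square, above a round collar 34 mm wide and 3 mm thick on which the fitted key's mouth rests. At the start it leans 0.08 to 0.12 rad (6 to 9 mm off the axis at the head), any way round; it pivots stiffly, with about 0.03 N m, and stays where it is put
- loose_screw (a joint): Turning of the loose screw, rad, 0 at the start, growing clockwise seen from above; it turns with about 0.1 N m and sinks 3 mm a turn. Half a turn is 3.14. The key has about 0.11 rad of play either way on the head. The key may be lifted, turned back a quarter turn and fitted again
- run_screw_head (a point): Centre of the top of the head of the other, run-in screw, upright, the same screw but 12 mm lower; not to be turned
- run_screw (a joint): Turning of the run-in screw, rad, 0 at the start
- brass_weight: Brass weight 56 mm wide and 56 mm tall, on the middle of the platen; bystander, origin at its underside
- bone_folder: Bone folder, a flat strip 110 by 22 by 5 mm lying on the platen; bystander
- paste_jar: Jar 64 mm wide and 85 mm tall on the bench; bystander
- screwdriver: Yellow screwdriver, 200 mm long, lying on the bench; bystander, not for this head
- dish: White dish 90 mm wide and 35 mm high; bystander
- paste_brush: Flat brush, 200 mm long, lying on the bench; bystander
Things that resemble listed ones, but are neither listed nor needed, are in the scene too. There is more than one size of the tool_block; the one meant has the size given above.

How it is judged:
On the way, in this order (a step that is already met when the one before it is completed fails the run):
1. the key is fitted well down over the loose screw's head, key and screw upright, before the screw is turned (z of loose_screw_head in the frame of key above 0.009 m and horizontal distance between key and loose_screw_head below 0.004 m and angle between loose_screw_head's own z axis and vertical below 0.06 rad and angle between the z axis of key and the z axis of loose_screw_seat, either way round below 0.1 rad and value of joint loose_screw below 0.4 rad), for 0.2 s.
2. the screw is started about half a turn clockwise with the key on its head (value of joint loose_screw above 2.45 rad and z of loose_screw_head in the frame of key above 0.004 m and horizontal distance between key and loose_screw_head below 0.006 m), for 0.1 s.
At the end, for the whole second after the job is handed in: The loose screw has been turned clockwise between 2.45 and 4.2 rad (140 to 240 degrees) and stands within 0.06 rad (3.4 degrees) of vertical; the key stands in its hole in the tool block, at least 30 mm deep, at rest, within 0.25 rad of upright; the run-in screw is within 0.3 rad of where it was (value of joint loose_screw between 2.45 and 4.2 rad and angle between loose_screw_head's own z axis and vertical below 0.06 rad and horizontal distance between key and block_hole below 0.012 m and z of key in the frame of block_hole below -0.03 m and angle between key's own z axis and vertical below 0.25 rad and linear speed of key below 0.02 m/s and value of joint run_screw between -0.3 and 0.3 rad); the robot touches nothing.
It fails at once if the screw is turned by more than 0.4 rad while it leans more than 0.08 rad (cross-threaded) (value of joint loose_screw above 0.4 rad and angle between loose_screw_head's own z axis and vertical above 0.08 rad).
It fails at once if the loose screw is turned without the key on its head (velocity of joint loose_screw above 0.5 rad/s and distance between key and loose_screw_head above 0.03 m).
It fails at once if the run-in screw is turned (value of joint run_screw above 0.3 rad or value of joint run_screw below -0.3 rad).
It fails at once if a bystander is moved more than 30 mm (distance of any of brass_weight, bone_folder, paste_jar, screwdriver, dish, paste_brush from where it was at the start of the episode above 0.03 m).
It also fails if it takes over 72 s, if anything falls off the work surface, if the arm or the gripper's body presses on something with over 40 N, if the wrist force passes 120 N, or if a joint passes its speed limit or range.

## Working session

There is one attempt and no reset: what is moved stays moved. The work goes in short steps, Python scripts to look and compute and a tool call to move; the robot and the scene stay as the last step left them, time stands still between calls to the robot, and variables do not carry over. Pictures are saved under pics/ and viewed, and the job is handed in when it is done.

Besides the shell and the picture viewer there is one more tool, called as a command line: name --argument value ..., lists and objects as JSON in quotes. carry_out: Moves the arm, as the interface text tells. Its arguments: {"type":"object","properties":{"deltas":{"type":"array"},"newtons":{"type":"number"}},"required":["deltas"]}

```bash
mkdir -p pics; cat > h.py <<'E'
import numpy as np,cv2
from rig import readout,eyes,job,manip
from scipy.spatial.transform import Rotation as R
def q2r(q): return R.from_quat([q[1],q[2],q[3],q[0]])
def grab(name,tag):
    im=eyes.get_image(name); np.savez(f'pics/{tag}.npz',**im); cv2.imwrite(f'pics/{tag}.png',im['color'][:,:,::-1]); return im
def load(tag): return dict(np.load(f'pics/{tag}.npz'))
def cloud(im):
    z=im['z_map'];K=im['mtx'];v,u=np.mgrid[:z.shape[0],:z.shape[1]]
    p=np.stack([(u-K[0,2])/K[0,0]*z,(v-K[1,2])/K[1,1]*z,z],-1)
    return p@q2r(im['orientation']).as_matrix().T+im['origin']
def crop(im,u0,v0,u1,v1,s,name): cv2.imwrite(f'pics/{name}.png',cv2.resize(im['color'][v0:v1,u0:u1,::-1],None,fx=s,fy=s,interpolation=cv2.INTER_CUBIC))
E
python3 - <<'E'
from h import *
for n in('scene','top'):
    im=grab(n,n+'0'); print(n,im['mtx'].tolist(),im['origin'],im['orientation'])
print(readout.get_state(), manip.tcp_to_grasp)
E
```

```text
scene [[459.3737729499033, 0.0, 314.67002614246866], [0.0, 459.3737729499033, 196.89597636336404], [0.0, 0.0, 1.0]] [ 1.15110954 -0.06943734  1.20317822] [-0.19513242  0.74078069  0.62112774 -0.1654317 ]
top [[391.1494445511665, 0.0, 323.56478695194994], [0.0, 391.1494445511665, 199.7978358277541], [0.0, 0.0, 1.0]] [0.38074759 0.05172851 1.18600087] [ 0.02569493 -0.70317359  0.70903437 -0.04644288]
{'clock': 0.1, 'qpos': array([ 1.17497621e+00,  2.76548082e-01,  1.50601444e+00, -5.66433957e-06,
        1.36067378e+00, -1.21016080e-01]), 'qd': array([-0.00119781, -0.00390145, -0.00415552,  0.0008646 ,  0.00065962,
        0.00115519]), 'effort': array([ 2.10058373e-03, -4.17704058e+01, -2.46406764e+01, -1.14074899e-04,
        5.86776267e-03,  2.63137019e-05]), 'position': array([0.15586706, 0.55298974, 0.23051373]), 'ee_rot': array([ 0.70029564,  0.0962897 ,  0.70058886, -0.09741435]), 'contact_force': array([ 0.30312366, -0.02714939,  0.53942314]), 'moment': array([-0.05840707, -0.01046184, -0.01825427]), 'width': 0.08568714105718145} 0.0187
```

View pics/scene0.png

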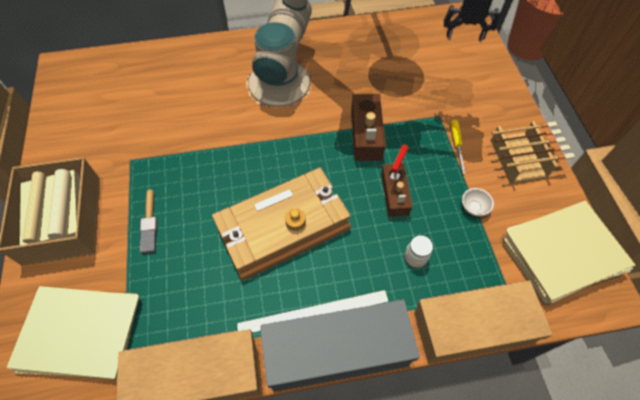

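View pics/top0.png

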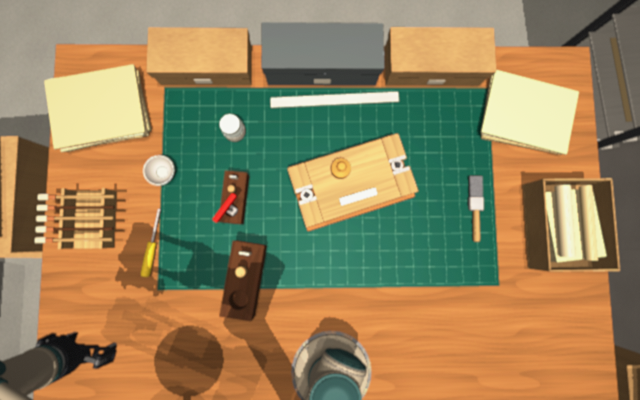

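```bash
python3 - <<'E'
from h import *
im=load('top0'); crop(im,200,150,280,210,10,'t_block'); crop(im,280,125,420,230,5.7,'t_press')
im=load('scene0'); crop(im,350,130,430,220,6.6,'s_block'); crop(im,205,165,355,275,5.3,'s_press')
E
```

```text
(no output)
```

View pics/t_block.png

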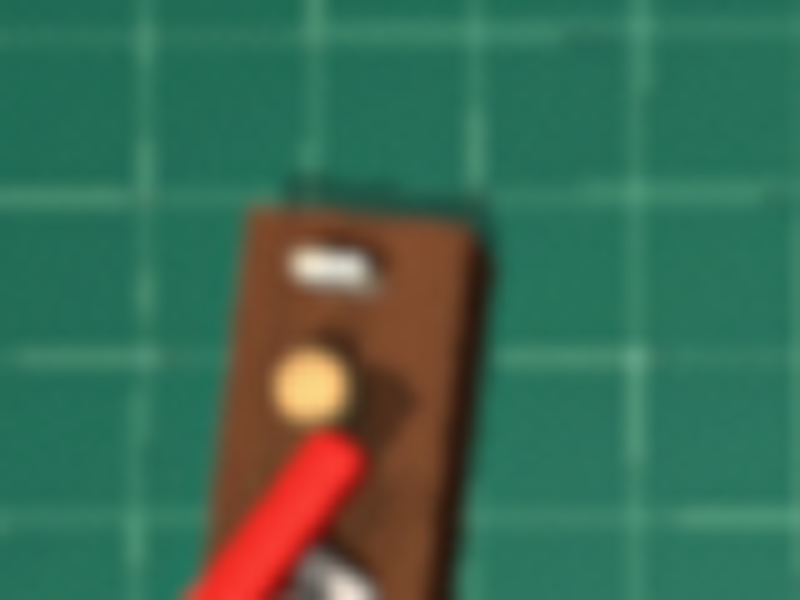

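View pics/t_press.png

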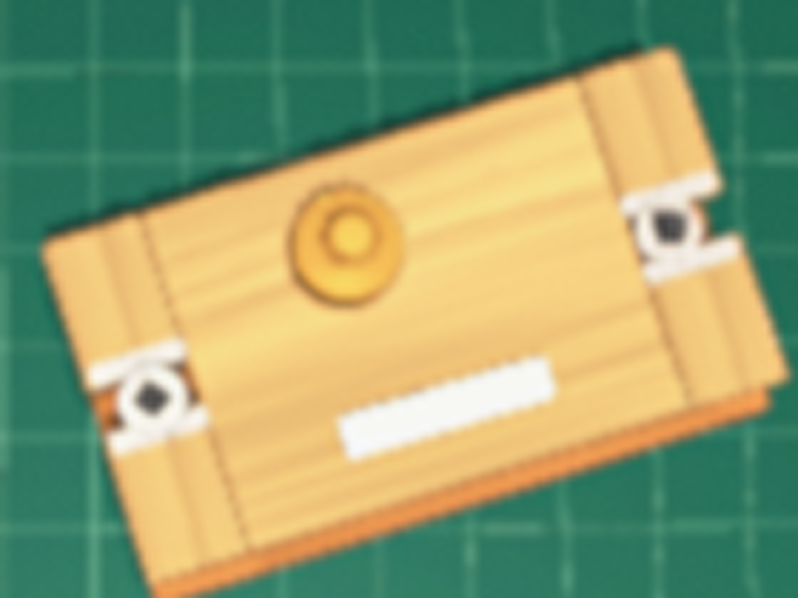

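View pics/s_block.png

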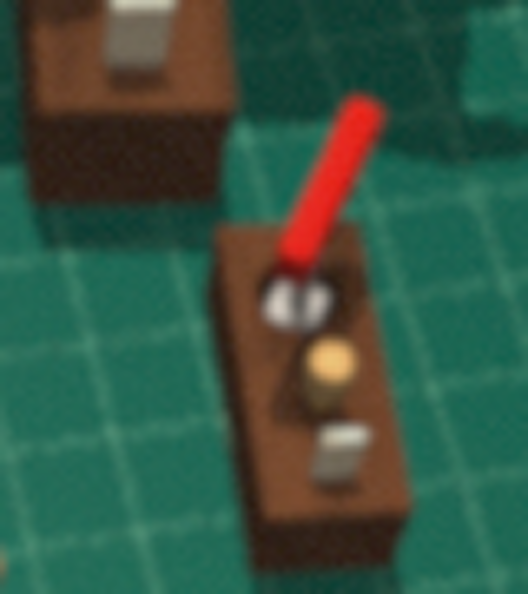

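View pics/s_press.png

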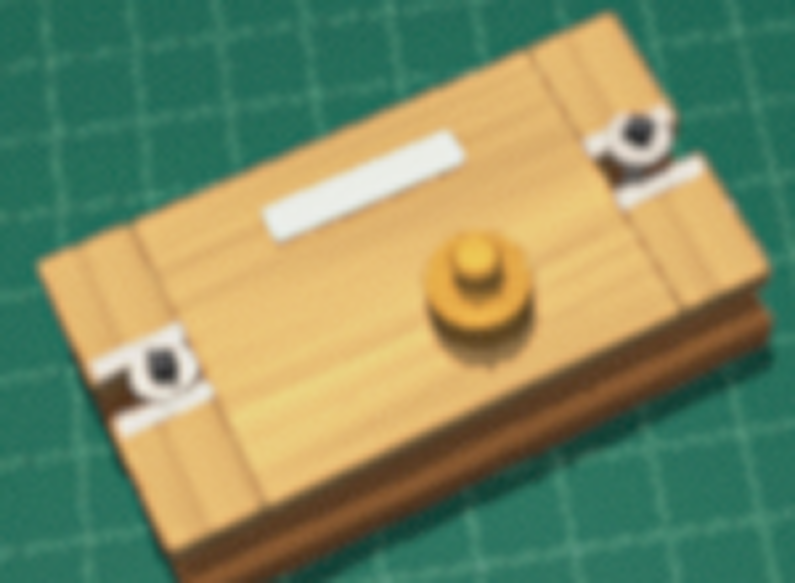

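```bash
python3 - <<'E'
from h import *
np.set_printoptions(precision=4,suppress=True,linewidth=200)
for n in('top0','scene0'):
    im=load(n);P=cloud(im);c=im['color'].astype(int)
    print(n, (im['z_map']==0).mean())
    # heads: dark pixels in the press area above z .08
    if n=='top0': boxes={'L':(296,185,316,205),'R':(390,155,410,175)}
    else: boxes={'L':(228,227,246,245),'R':(317,182,335,200)}
    for k,(a,b,e,d) in boxes.items():
        sub=P[b:d,a:e];cc=c[b:d,a:e].sum(-1)
        print(k,'z map mm');print((sub[4:16,4:16,2]*1000).round().astype(int))
    # red handle
    m=(c[:,:,0]>180)&(c[:,:,1]<70)&(c[:,:,2]<70)&(P[:,:,2]>.1)&(P[:,:,2]<.16)
    q=P[m];print('red',len(q),q.mean(0),q.min(0),q.max(0),np.percentile(q[:,2],[5,50,95]))
    tops=q[q[:,2]>np.percentile(q[:,2],60)-.004]
    r=cv2.minAreaRect((tops[:,:2]*1000).astype(np.float32));print(r)
E
```

```text
top0 0.00405078125
L z map mm
[[ 73  75  70  72  89  92  90  85  89  55  31  24]
 [ 71  76  75  86  90  92  90  87  90  89  90  26]
 [ 70  70  89  87  90  89  90  93  92  91  91  91]
 [ 56  87  88  87  85 102  99 100  89  90  90  92]
 [ 30  91  86  92 101  98  99 102 104  90  87  90]
 [ 25  88  85  89  99 103 103 104 101  99  86  94]
 [ 30  83  89 100 101 103 102 104 101  90  87  87]
 [ 24  88  87  85  87 101  99 104  94  91  90  88]
 [ 25  31  88  87  89  86 100  98  86  88  90  87]
 [ 28  28  87  87  85  90  87  86  88  89  88  89]
 [ 24  28  28  87  82  84  87  85  89  87  88  72]
 [ 27  72  74  71  73  89  87  86  88  77  74  72]]
R z map mm
[[71 71 76 80 75 75 71 70 65 57  5  0]
 [78 77 78 78 78 78 60 26 22 -2 -1  1]
 [81 77 77 74 77 78 72 76 27  4  2  2]
 [79 86 91 90 92 87 77 77 28  5  0  0]
 [78 87 93 90 94 92 81 76 76 27  2  3]
 [75 83 90 92 91 93 76 75 74 30 -1  1]
 [83 86 89 92 90 90 89 77 73 25 25  5]
 [75 88 86 83 89 87 87 80 75 25 25  2]
 [75 80 80 78 75 79 78 80 29 28 69 72]
 [77 75 79 81 76 78 74 80 72 69 71 71]
 [77 75 78 78 74 79 77 70 74 71 69 73]
 [26 77 74 79 77 
[... 1138 characters left out ...]
107 101 103 101 103  97  90  88  65   3]
 [ 89  97 103  96  99 104 100  86  85  82  63   4]
 [ 85  97  93  97 101 101  93  90  87  88  55   4]
 [ 88  90  92  95  99  93  90  89  90  88   5   2]
 [ 90  89  86  91  92  89  89  90  86  86   0   3]
 [ 88  93  89  89  87  89  89  85  88  28  -3   1]
 [ 86  93  88  90  86  91  91  87  25  31  23   2]
 [ 26  23  71  88  92  92  21  25  27  26  30   1]
 [ 27  25  64  65  64  23  27  27  24  23  71  70]
 [ 24  28  56  64  60  26  26  29  73  71  72  70]]
red 121 [0.4727 0.2876 0.1455] [0.4361 0.2595 0.139 ] [0.5086 0.3148 0.1504] [0.1421 0.1457 0.1493]
((473.0059814453125, 287.236083984375), (12.952190399169922, 86.66427612304688), 53.54124069213867)
```

```bash
python3 - <<'E'
from h import *
a=load('top0')['color'][184:206,294:318,::-1]; b=load('scene0')['color'][180:202,314:338,::-1]
f=lambda x:cv2.resize(x,None,fx=16,fy=16,interpolation=cv2.INTER_NEAREST)
cv2.imwrite('pics/heads.png',np.hstack([f(a),f(b)]))
b=load('top0');P=cloud(b)
np.set_printoptions(precision=4,suppress=True,linewidth=200)
for n in('top0','scene0'):
    im=load(n);P=cloud(im).reshape(-1,3)
    # platen
    m=(abs(P[:,2]-.071)<.006)&(P[:,0]>.3)&(P[:,0]<.7)&(P[:,1]>-.3)&(P[:,1]<.2)
    h=P[m]; print(n,'platen',len(h),h[:,2].mean(),cv2.minAreaRect((h[:,:2]*1000).astype(np.float32)))
    r=cv2.minAreaRect((h[:,:2]*1000).astype(np.float32))
    m=(abs(P[:,2]-.055)<.006)&(P[:,0]>.3)&(P[:,0]<.6)&(P[:,1]>.15)&(P[:,1]<.45)
    h=P[m]; print('block',len(h),h[:,2].mean(),cv2.minAreaRect((h[:,:2]*1000).astype(np.float32)))
    m=(abs(P[:,2])<.01)&(P[:,0]>.2)&(P[:,0]<.7)&(P[:,1]>-.3)&(P[:,1]<.4)
    print('bench z',P[m][:,2].mean())
E
```

```text
top0 platen 6422 0.0720172940536997 ((518.0402221679688, 10.594024658203125), (226.10459899902344, 527.4924926757812), 25.900943756103516)
block 822 0.055742636678049566 ((441.9072265625, 264.4136962890625), (296.6159973144531, 106.67526245117188), 13.699480056762695)
bench z 0.0015752550679663843
scene0 platen 6308 0.07157249467147572 ((519.807861328125, 11.353851318359375), (224.66725158691406, 524.2510375976562), 25.405338287353516)
block 861 0.055518086149461715 ((443.02899169921875, 267.40911865234375), (296.718505859375, 111.56379699707031), 14.120820045471191)
bench z 0.0013482874944036106
```

View pics/heads.png

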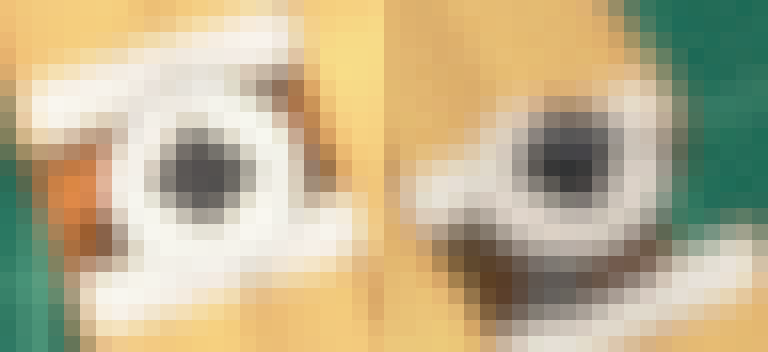

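```bash
cat > fit1.py <<'E'
from h import *
np.set_printoptions(precision=4,suppress=True,linewidth=200)
def rect(n,z,seed,dz=.006):
    im=load(n);P=cloud(im)
    m=((abs(P[:,:,2]-z)<dz)).astype(np.uint8)
    m=cv2.morphologyEx(m,cv2.MORPH_OPEN,np.ones((3,3),np.uint8))
    _,lab,st,_=cv2.connectedComponentsWithStats(m,connectivity=4)
    l=lab[seed[1],seed[0]]; q=P[lab==l]
    return q,cv2.minAreaRect((q[:,:2]*1000).astype(np.float32))
for n,sp,sb in(('top0',(320,180),(240,185)),('scene0',(250,220),(403,195))):
    for s,z in((sp,.0715),(sb,.0555)):
        q,r=rect(n,z,s,.008);print(n,len(q),q[:,2].mean(),r)
E
python3 fit1.py; python3 - <<'E'
from h import *
ims={'top':[], 'scene':[]}
for i in range(6):
    for n in ims: ims[n].append(eyes.get_image(n))
for n in ims:
    d={k:ims[n][0][k] for k in('mtx','origin','orientation')}
    d['color']=np.mean([i['color'] for i in ims[n]],0); d['z_map']=np.median([i['z_map'] for i in ims[n]],0)
    np.savez(f'pics/{n}m.npz',**d); print(np.std([i['color'] for i in ims[n]],0).mean(),np.std([i['z_map'] for i in ims[n]],0).mean())
E
```

```text
top0 6529 0.07213758136111702 ((554.8786010742188, -65.68962097167969), (180.2923583984375, 340.33251953125), 17.489919662475586)
top0 775 0.055746013844858035 ((508.4292297363281, 282.0530090332031), (65.47838592529297, 150.12965393066406), 83.62469482421875)
scene0 6420 0.07168597293204437 ((555.1463623046875, -63.32789611816406), (183.9571533203125, 339.9937438964844), 17.08563232421875)
scene0 247513 -0.0730326522033555 ((-169.8907470703125, 37.0615234375), (3173.398681640625, 2647.413330078125), 88.1886215209961)
0.4600719854888948 0.01373229
1.0415732397415658 0.016141212
```

```bash
cat > fit2.py <<'E'
from h import *
import sys
from scipy.optimize import least_squares
from scipy.ndimage import gaussian_filter
np.set_printoptions(precision=4,suppress=True,linewidth=200)
def proj(im,X):
    p=(X-im['origin'])@q2r(im['orientation']).as_matrix(); K=im['mtx']
    return np.stack([p[:,0]/p[:,2]*K[0,0]+K[0,2],p[:,1]/p[:,2]*K[1,1]+K[1,2]],-1)
def raymeet(im,uv,z):
    K=im['mtx'];d=np.array([(uv[0]-K[0,2])/K[0,0],(uv[1]-K[1,2])/K[1,1],1])@q2r(im['orientation']).as_matrix().T
    return im['origin']+d*(z-im['origin'][2])/d[2]
S=8
def cover(polys,box,blur):
    a,b,e,d=box
    m=np.zeros(((d-b)*S,(e-a)*S),np.uint8)
    for p in polys:
        q=((p-[a,b]+.5)*S-.5)
        h=cv2.convexHull(q.astype(np.float32)); cv2.fillConvexPoly(m,np.round(h*16).astype(np.int32),1,shift=4)
    m=m.astype(np.float32)
    m=cv2.resize(gaussian_filter(m,blur*S),(e-a,d-b),interpolation=cv2.INTER_AREA); return m
def headpts(c,yaw,ax):
    z=ax/np.linalg.norm(ax); x=np.array([np.cos(yaw),np.sin(yaw),0]); x-=z*(x@z); x/=np.linalg.norm(x); y=np.cross(z,x)
    out=[]
    for h,w in((0,4),(-3,7),(-13.5,7)):
        for sx,sy in((1,1),(1,-1),(-1,-1),(-1,1)): out.append(c+(sx*w*x+sy*w*y+h*z)/1000)
    return np.array(out)
if __name__=='__main__':
  seat=np.array([.5149,.0645,.026])
  for n,uv,zc in(('topm',(306,194.5),.101),('scenem',(324.5,189),.101)):
    im=load(n); c=raymeet(im,uv,zc); print(n,'init',c)
    g=im['color'].mean(-1); box=(int(uv[0])-5,int(uv[1])-5,int(uv[0])+7,int(uv[1])+7)
    G=g[box[1]:box[3],box[0]:box[2]]
    res=[]
    for yaw in np.radians(np.arange(-45,45,3)):
        def f(p,full=False):
            cc=np.array([p[0],p[1],.101]); ax=cc-seat
            cv=cover([proj(im,headpts(cc,yaw,ax))],box,abs(p[2]))
            # background linear; 
            v,u=np.mgrid[:G.shape[0],:G.shape[1]]
            A=np.stack([np.ones(G.size),u.ravel(),v.ravel(),cv.ravel()],1)
            u2=np.hypot(u-5,v-5).ravel(); w=(u2<5.0).astype(float)
            s=np.linalg.lstsq(A*w[:,None],G.ravel()*w,rcond=None)[0]
            return (A@s-G.ravel())*w
        best=min((least_squares(f,[c[0],c[1],b],diff_step=2e-3,x_scale=[.001,.001,.1]) for b in(.4,)),key=lambda r:r.cost)
        res.append((best.cost,np.degrees(yaw),*best.x))
    res.sort(); print(np.array(sorted(res,key=lambda r:r[1]))[:, :])
E
python3 fit2.py
```

```text
topm init [0.507  0.0682 0.101 ]
[[2567.8248  -45.        0.5066    0.0682    0.9459]
 [2218.5881  -42.        0.5068    0.0679    0.8824]
 [1988.045   -39.        0.5069    0.0681    0.8623]
 [1757.5049  -36.        0.5066    0.0679    0.849 ]
 [1756.1849  -33.        0.5067    0.068     0.8617]
 [1885.376   -30.        0.5066    0.0678    0.8911]
 [2051.5807  -27.        0.5067    0.068     0.91  ]
 [2424.2382  -24.        0.5067    0.0678    0.9337]
 [2776.0554  -21.        0.5066    0.0678    1.0029]
 [3179.9022  -18.        0.5065    0.0679    1.0423]
 [3454.8394  -15.        0.5065    0.0678    1.0989]
 [3772.4642  -12.        0.5065    0.0677    1.1572]
 [4026.0219   -9.        0.5064    0.0677    1.2289]
 [4229.9263   -6.        0.5063    0.0677    1.3853]
 [4388.1366   -3.        0.5063    0.0677    1.3488]
 [4524.6326    0.        0.506     0.0678    1.5539]
 [4607.7262    3.        0.5061    0.0675    1.6122]
 [4691.8605    6.        0.5061    0.0676    1.5615]
 [4731.1211    9.        0.5061    0.0676    1.6058]
 [4770.7656   12.        0.5061    0.0676    1.6024]
 [4793.
[... 1449 characters left out ...]
   1.745 ]
 [3779.9953    6.        0.5113    0.0717    1.7642]
 [3812.6032    9.        0.5113    0.0717    1.6957]
 [3908.6402   12.        0.5114    0.0717    1.7901]
 [3869.098    15.        0.5115    0.0717    1.6885]
 [3860.7584   18.        0.5115    0.0717    1.8018]
 [3727.1024   21.        0.5115    0.0716    1.6188]
 [3664.8215   24.        0.5116    0.0714    1.6337]
 [3550.6291   27.        0.5116    0.0716    1.648 ]
 [3412.0789   30.        0.5118    0.0717    1.7142]
 [3198.4252   33.        0.5115    0.0715    1.5569]
 [3053.6549   36.        0.5115    0.0716    1.5254]
 [2893.1177   39.        0.5115    0.0717    1.5399]
 [2764.567    42.        0.5112    0.0717    1.4293]]
```

```bash
python3 - <<'E'
from h import *
np.set_printoptions(precision=4,suppress=True)
s=readout.get_state();M=q2r(s['ee_rot']).as_matrix();print(M,s['qpos'],s['clock'])
y=M[:,1];print('yaw of tool y',np.degrees(np.arctan2(y[1],y[0])))
E
sed -i 's/top0/topm/g;s/scene0/scenem/g' fit1.py; python3 fit1.py
```

```text
[[ 0.0001  0.2713  0.9625]
 [ 0.0002  0.9625 -0.2713]
 [-1.      0.0002  0.    ]] [ 1.175   0.2759  1.5049  0.      1.3607 -0.121 ] 0.7
yaw of tool y 74.25684673418058
topm 6631 0.07218119491156968 ((554.9759521484375, -65.64140319824219), (180.2284393310547, 340.2315979003906), 17.44168472290039)
topm 794 0.05569026233387602 ((508.3829345703125, 281.8650817871094), (64.26663970947266, 149.93569946289062), 83.69178009033203)
scenem 6526 0.07172325681055673 ((554.9506225585938, -63.30517578125), (180.38339233398438, 339.8120422363281), 17.427892684936523)
scenem 247197 -0.07818793369336825 ((-218.54669189453125, 9.4493408203125), (3234.602294921875, 2484.697509765625), 83.34961700439453)
```

```bash
cat > plan.py <<'E'
from h import *
import sys
# plan x y z yaw_of_tool_y(deg) rows grip [tiltx tilty world rotvec]
def plan(pos,yaw,n,grip,start=None,tilt=(0,0)):
    s=readout.get_state(); p0=np.array(s['position']);R0=q2r(s['ee_rot'])
    pos=np.array(pos,float); c,sn=np.cos(np.radians(yaw)),np.sin(np.radians(yaw))
    x=np.array([0,0,-1.]);y=np.array([c,sn,0]);Rt=R.from_matrix(np.stack([x,y,np.cross(x,y)],1))
    Rt=R.from_rotvec([tilt[0],tilt[1],0])*Rt
    rv=(R0.inv()*Rt).as_rotvec()
    out=[];Rc=R0
    for i in range(n):
        d=Rc.inv().apply((pos-p0)/n)/.06; a=np.degrees(rv/n)/4
        out.append(list(np.round(d,3))+list(np.round(a,3))+[grip]); Rc=Rc*R.from_rotvec(rv/n)
    flat=[float(v) for r in out for v in r]
    print('clock',s['clock'],'max',max(abs(v) for v in flat)); 
    for r in out: print(', '.join('%g'%v for v in r)+',')
if __name__=='__main__':
    a=[float(v) for v in sys.argv[1:]]
    plan(a[:3],a[3],int(a[4]),a[5],tilt=a[6:8] if len(a)>6 else (0,0))
E
python3 plan.py 0.4716 0.2861 0.2 54 9 1
python3 - <<'E'
from h import *
for n in('topm','scenem'):
    im=load(n);P=cloud(im);c=im['color']
    m=(c[:,:,0]>140)&(c[:,:,1]<80)&(c[:,:,2]<80)&(P[:,:,2]>.135)&(P[:,:,2]<.16)
    q=P[m][:,:2]; w,v=np.linalg.eigh(np.cov((q-q.mean(0)).T)); print(n,len(q),q.mean(0),np.degrees(np.arctan2(v[1,1],v[0,1])),cv2.minAreaRect((q*1000).astype(np.float32)))
E
```

```text
clock 0.7 max 1.0
0.058, -0.318, 0.697, 0.563, -0, -0, 1,
0.058, -0.29, 0.709, 0.563, -0, -0, 1,
0.058, -0.262, 0.72, 0.563, -0, -0, 1,
0.058, -0.234, 0.729, 0.563, -0, -0, 1,
0.058, -0.205, 0.738, 0.563, -0, -0, 1,
0.058, -0.176, 0.745, 0.563, -0, -0, 1,
0.058, -0.147, 0.752, 0.563, -0, -0, 1,
0.058, -0.117, 0.757, 0.563, -0, -0, 1,
0.058, -0.087, 0.761, 0.563, -0, -0, 1,
topm 210 [0.47051549 0.28431983] 144.9691745073467 ((470.9436340332031, 285.4720764160156), (15.916271209716797, 88.21414947509766), 54.12992477416992)
scenem 155 [0.47363693 0.28691941] 143.95328374803285 ((472.1593322753906, 287.53973388671875), (16.106430053710938, 87.61552429199219), 54.78857421875)
```

carry_out --deltas '[0.058, -0.318, 0.697, 0.563, 0, 0, 1, 0.058, -0.29, 0.709, 0.563, 0, 0, 1, 0.058, -0.262, 0.72, 0.563, 0, 0, 1, 0.058, -0.234, 0.729, 0.563, 0, 0, 1, 0.058, -0.205, 0.738, 0.563, 0, 0, 1, 0.058, -0.176, 0.745, 0.563, 0, 0, 1, 0.058, -0.147, 0.752, 0.563, 0, 0, 1, 0.058, -0.117, 0.757, 0.563, 0, 0, 1, 0.058, -0.087, 0.761, 0.5, 0, 0, 1, 0, 0, 0, 0, 0, 0, 1]'

```text
clock: 1.95
position: [0.4739, 0.2841, 0.1996]
ee_rot: [0.673, 0.218, 0.672, -0.219]
contact_force: [0.1, 0.0, 0.7]
width: 0.0853
```

```bash
python3 plan.py 0.4716 0.2861 0.112 54.5 4 1; python3 - <<'E'
from h import *
s=readout.get_state();print(s['position'],s['qpos'],s['contact_force'],s['moment'])
im=grab('scene','s1');crop(im,330,60,490,220,4,'s1c')
E
```

```text
clock 1.95 max 1.0
0.365, 0.001, -0.013, -0.031, 0.003, 0.001, 1,
0.365, 0.001, -0.013, -0.031, 0.003, 0.001, 1,
0.365, 0.001, -0.013, -0.031, 0.003, 0.001, 1,
0.365, 0.001, -0.013, -0.031, 0.003, 0.001, 1,
[0.47391738 0.28405341 0.19961627] [ 4.14603767e-01  2.61898985e-01  1.60568803e+00 -9.16959813e-04
  1.27366177e+00 -5.27691536e-01] [0.06287896 0.0080073  0.69289427] [0.01255575 0.01363522 0.02256326]
```

View pics/s1c.png

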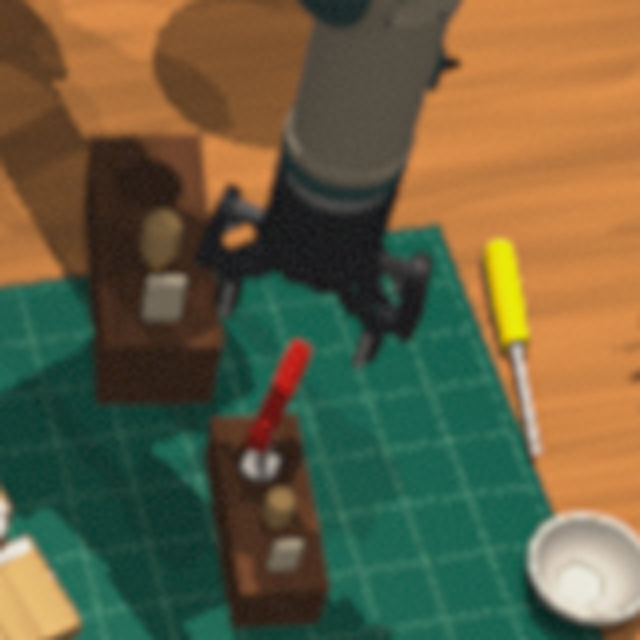

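carry_out --deltas '[0.365, 0, -0.013, -0.03, 0, 0, 1, 0.365, 0, -0.013, -0.03, 0, 0, 1, 0.365, 0, -0.013, -0.03, 0, 0, 1, 0.365, 0, -0.013, -0.03, 0, 0, 1, 0, 0, 0, 0, 0, 0, 1]'

```text
clock: 2.62
position: [0.4667, 0.2883, 0.1111]
ee_rot: [0.673, 0.213, 0.675, -0.215]
contact_force: [-0.3, 0.6, 0.2]
width: 0.0854
```

```bash
python3 - <<'E'
from h import *
s=readout.get_state();print(s['position'],q2r(s['ee_rot']).as_matrix().round(4),s['contact_force'])
im=grab('scene','s2');crop(im,350,80,450,180,6,'s2c')
E
```

```text
[0.46666709 0.28825847 0.11113517] [[-0.004   0.5762  0.8173]
 [-0.0012  0.8173 -0.5762]
 [-1.     -0.0033 -0.0026]] [-0.29214782  0.57053694  0.15378023]
```

View pics/s2c.png

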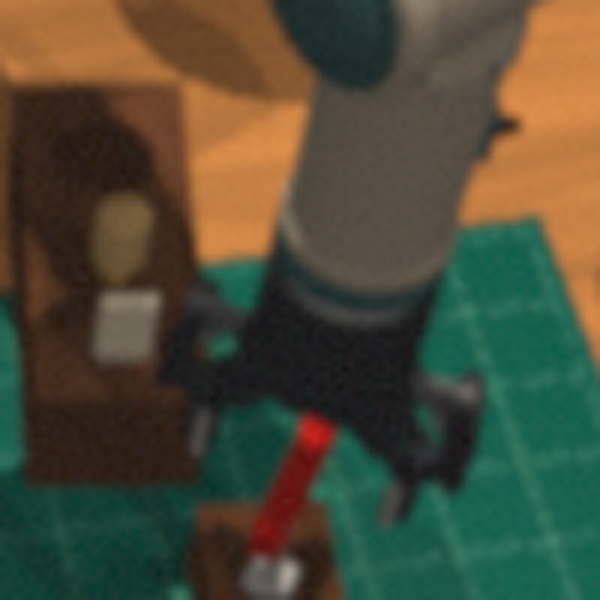

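carry_out --deltas '[0, 0, 0.08, 0, 0, 0, 1, 0, 0, 0, 0, 0, 0, 1, 0, 0, 0, 0, 0, 0, 1]'

```text
clock: 3.05
position: [0.4734, 0.2852, 0.113]
ee_rot: [0.674, 0.215, 0.674, -0.214]
contact_force: [0.3, -0.2, -0.8]
width: 0.0858
```

```bash
python3 - <<'E'
from h import *
s=readout.get_state();print(s['position'],s['qd'])
E
```

```text
[0.4733821  0.28519424 0.11304978] [ 0.00182848  0.00328822  0.00780401 -0.00161025 -0.00227393 -0.00243638]
```

carry_out --deltas '[0, 0, 0, 0, 0, 0, -1, 0, 0, 0, 0, 0, 0, -1, 0, 0, 0, 0, 0, 0, -1, 0, 0, 0, 0, 0, 0, -1, 0, 0, 0, 0, 0, 0, -1, 0, 0, 0, 0, 0, 0, -1]' --newtons 70

```text
clock: 3.8
position: [0.4732, 0.2852, 0.1125]
ee_rot: [0.674, 0.214, 0.674, -0.214]
contact_force: [-0.1, 0.4, 0.5]
width: 0.0152
```

```bash
python3 plan.py 0.4734 0.2852 0.27 54.5 4 -1; python3 - <<'E'
from h import *
s=readout.get_state();print(s['position'],q2r(s['ee_rot']).as_matrix().round(4),s['contact_force'],s['moment'],s['width'])
E
```

```text
clock 3.8 max 1.0
-0.656, 0.001, 0.001, 0.014, 0.001, -0.002, -1,
-0.656, 0.001, 0.001, 0.014, 0.001, -0.002, -1,
-0.656, 0.001, 0.001, 0.014, 0.001, -0.002, -1,
-0.656, 0.001, 0.001, 0.014, 0.001, -0.002, -1,
[0.47316099 0.28520962 0.11251   ] [[ 4.000e-04  5.776e-01  8.163e-01]
 [ 3.000e-04  8.163e-01 -5.776e-01]
 [-1.000e+00  5.000e-04  2.000e-04]] [-0.08202776  0.43147566  0.4873783 ] [ 0.10088857 -0.02738211 -0.01581465] 0.015168527368902496
```

carry_out --deltas '[-0.53, 0, 0, 0, 0, 0, -1, -0.53, 0, 0, 0, 0, 0, -1, -0.53, 0, 0, 0, 0, 0, -1, -0.53, 0, 0, 0, 0, 0, -1, 0, 0, 0, 0, 0, 0, -1]'

```text
clock: 4.42
position: [0.4741, 0.2856, 0.2416]
ee_rot: [0.675, 0.215, 0.673, -0.213]
contact_force: [-0.2, -1.1, -2.2]
width: 0.0153
```

```bash
python3 plan.py 0.509 0.11 0.24 145 26 -1;python3 - <<'E'
from h import *
s=readout.get_state();print(s['position'],s['contact_force'],s['moment'],s['width'],s['clock'])
E
```

```text
clock 4.425 max 1.0
0.001, -0.079, 0.083, -0.868, 0.003, -0.001, -1,
0.001, -0.084, 0.078, -0.868, 0.003, -0.001, -1,
0.001, -0.088, 0.073, -0.868, 0.003, -0.001, -1,
0.001, -0.093, 0.068, -0.868, 0.003, -0.001, -1,
0.001, -0.097, 0.062, -0.868, 0.003, -0.001, -1,
0.001, -0.1, 0.056, -0.868, 0.003, -0.001, -1,
0.001, -0.103, 0.05, -0.868, 0.003, -0.001, -1,
0.001, -0.106, 0.043, -0.868, 0.003, -0.001, -1,
0.001, -0.109, 0.037, -0.868, 0.003, -0.001, -1,
0.001, -0.111, 0.03, -0.868, 0.003, -0.001, -1,
0.001, -0.112, 0.023, -0.868, 0.003, -0.001, -1,
0.001, -0.114, 0.017, -0.868, 0.003, -0.001, -1,
0.001, -0.114, 0.01, -0.868, 0.003, -0.001, -1,
0.001, -0.115, 0.003, -0.868, 0.003, -0.001, -1,
0.001, -0.115, -0.004, -0.868, 0.003, -0.001, -1,
0.001, -0.114, -0.011, -0.868, 0.003, -0.001, -1,
0.001, -0.113, -0.018, -0.868, 0.003, -0.001, -1,
0.001, -0.112, -0.025, -0.868, 0.003, -0.001, -1,
0.001, -0.11, -0.032, -0.868, 0.003, -0.001, -1,
0.001, -0.108, -0.038, -0.868, 0.003, -0.001, -1,
0.001, -0.106, -0.045, -0.868, 0.003, -0.001, -1,
0.001, -0.103, -0.051, -0.868, 0.003, -0.001, -1,
0.001, -0.1, -0.057, -0.868, 0.003, -0.001, -1,
0.001, -0.096, -0.063, -0.868, 0.003, -0.001, -1,
0.001, -0.092, -0.069, -0.868, 0.003, -0.001, -1,
0.001, -0.088, -0.074, -0.868, 0.003, -0.001, -1,
[0.4741433  0.28562526 0.24158284] [-0.23804795 -1.11471371 -2.16455873] [-0.03415693  0.02053393  0.01654418] 0.015263182530840995 4.425
```

Rotate first 22 rows' worth while moving.

carry_out --deltas '[0, -0.079, 0.083, -0.9, 0, 0, -1, 0, -0.084, 0.078, -0.9, 0, 0, -1, 0, -0.088, 0.073, -0.9, 0, 0, -1, 0, -0.093, 0.068, -0.9, 0, 0, -1, 0, -0.097, 0.062, -0.9, 0, 0, -1, 0, -0.1, 0.056, -0.9, 0, 0, -1, 0, -0.103, 0.05, -0.9, 0, 0, -1, 0, -0.106, 0.043, -0.9, 0, 0, -1, 0, -0.109, 0.037, -0.9, 0, 0, -1, 0, -0.11, 0.03, -0.9, 0, 0, -1]'

```text
clock: 5.68
position: [0.4859, 0.2171, 0.2372]
ee_rot: [0.706, -0.006, 0.709, 0.005]
contact_force: [-0.2, -0.4, -2.9]
width: 0.0148
```

carry_out --deltas '[0, -0.11, 0.02, -0.9, 0, 0, -1, 0, -0.11, 0.015, -0.9, 0, 0, -1, 0, -0.11, 0.01, -0.9, 0, 0, -1, 0, -0.11, 0, -0.9, 0, 0, -1, 0, -0.11, 0, -0.9, 0, 0, -1, 0, -0.11, -0.01, -0.9, 0, 0, -1, 0, -0.11, -0.02, -0.9, 0, 0, -1, 0, -0.11, -0.025, -0.9, 0, 0, -1, 0, -0.11, -0.03, -0.9, 0, 0, -1, 0, -0.11, -0.04, -0.9, 0, 0, -1]'

```text
clock: 6.92
position: [0.5008, 0.1518, 0.2372]
ee_rot: [0.669, -0.223, 0.672, 0.224]
contact_force: [0.2, 0.2, -2.4]
width: 0.0151
```

```bash
python3 plan.py 0.509 0.11 0.24 145 8 -1
```

```text
clock 6.925 max 1.0
-0.006, -0.08, -0.039, -0.568, -0.006, -0.005, -1,
-0.006, -0.078, -0.042, -0.568, -0.006, -0.005, -1,
-0.006, -0.077, -0.045, -0.568, -0.006, -0.005, -1,
-0.006, -0.075, -0.048, -0.568, -0.006, -0.005, -1,
-0.006, -0.073, -0.051, -0.568, -0.006, -0.005, -1,
-0.006, -0.071, -0.054, -0.568, -0.006, -0.005, -1,
-0.006, -0.069, -0.056, -0.568, -0.006, -0.005, -1,
-0.006, -0.066, -0.059, -0.568, -0.006, -0.005, -1,
```

carry_out --deltas '[-0.006, -0.08, -0.039, -0.568, 0, 0, -1, -0.006, -0.078, -0.042, -0.568, 0, 0, -1, -0.006, -0.077, -0.045, -0.568, 0, 0, -1, -0.006, -0.075, -0.048, -0.568, 0, 0, -1, -0.006, -0.073, -0.051, -0.568, 0, 0, -1, -0.006, -0.071, -0.054, -0.568, 0, 0, -1, -0.006, -0.069, -0.056, -0.568, 0, 0, -1, -0.006, -0.066, -0.06, -0.568, 0, 0, -1, 0, 0, 0, 0, 0, 0, -1, 0, 0, 0, 0, 0, 0, -1]'

```text
clock: 8.18
position: [0.5094, 0.1104, 0.2413]
ee_rot: [0.627, -0.325, 0.628, 0.326]
contact_force: [-0.0, 0.9, -2.1]
width: 0.0148
```

```bash
python3 - <<'E'
from h import *
s=readout.get_state();print(s['position'],q2r(s['ee_rot']).as_matrix().round(4),s['contact_force'],s['moment'],s['width'],s['clock'])
im=grab('scene','s3');crop(im,270,80,390,210,4.6,'s3c')
im=grab('top','t3');crop(im,240,120,360,240,4.6,'t3c')
E
```

```text
[0.50943172 0.11042574 0.24134789] [[-2.100e-03 -8.178e-01  5.755e-01]
 [ 1.000e-04  5.755e-01  8.178e-01]
 [-1.000e+00  1.800e-03 -1.100e-03]] [-5.42463223e-04  8.54611759e-01 -2.10067949e+00] [ 0.03953232 -0.05386728 -0.058489  ] 0.014790276738592885 8.175
```

View pics/s3c.png

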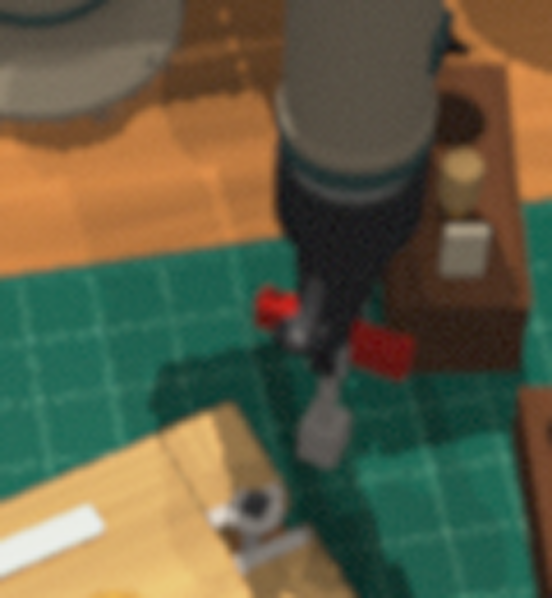

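View pics/t3c.png

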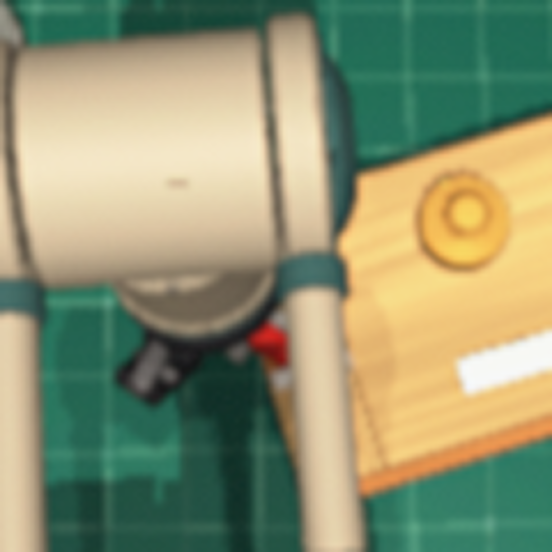

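```bash
cat > ov.py <<'E'
from fit2 import *
def overlay(tag,box,s,name,polys,col=(0,255,255)):
    im=load(tag);a,b,e,d=box
    c=np.clip(im['color'],0,255).astype(np.uint8)[b:d,a:e,::-1]
    c=cv2.resize(c,None,fx=s,fy=s,interpolation=cv2.INTER_CUBIC).copy()
    for P in polys:
        q=((proj(im,P)-[a,b]+.5)*s-.5)
        cv2.polylines(c,[np.round(q*8).astype(np.int32)],True,col,1,shift=3)
    cv2.imwrite(f'pics/{name}.png',c)
def sq(c,yaw,w,z=0):
    x=np.array([np.cos(yaw),np.sin(yaw),0]);y=np.array([-x[1],x[0],0])
    return np.array([c+(sx*x+sy*y)*w/2+np.array([0,0,z]) for sx,sy in((1,1),(1,-1),(-1,-1),(-1,1))])
E
python3 - <<'E'
from ov import *
c=np.array([.5094,.1104,.2413-.0975]); y=np.radians(54.9)
overlay('s3',(310,140,370,200),12,'s3o',[sq(c,y,.022),sq(c,y,.022,.02)])
im=load('s3');P=cloud(im); print(P[165:184:2,332:350,2].round(3))
E
```

```text
[[ 0.006  0.002 -0.002 -0.001 -0.002 -0.008  0.002  0.205  0.206  0.211  0.208  0.002 -0.     0.003  0.002  0.     0.003 -0.001]
 [-0.003  0.004  0.    -0.001  0.001  0.005  0.173  0.195  0.198  0.199  0.196  0.003  0.     0.003  0.003  0.001 -0.004  0.006]
 [ 0.008 -0.001  0.005 -0.002  0.001  0.179  0.172  0.186  0.188  0.191  0.183  0.173  0.174  0.175  0.001  0.004  0.005  0.003]
 [ 0.005  0.002  0.001  0.002  0.176  0.176  0.177  0.177  0.178  0.177  0.175  0.173  0.175  0.166  0.002  0.     0.002  0.001]
 [ 0.    -0.    -0.001  0.17   0.175  0.175  0.177  0.175  0.176  0.175  0.178  0.172  0.168  0.157 -0.001  0.001  0.003  0.005]
 [ 0.001  0.     0.003  0.162  0.161  0.164  0.168  0.17   0.171  0.176  0.172  0.167  0.154  0.006 -0.004  0.002  0.004  0.006]
 [-0.003  0.001  0.004  0.152  0.152  0.156  0.158  0.161  0.16   0.163  0.165  0.154 -0.001  0.004 -0.    -0.    -0.001  0.006]
 [ 0.001  0.005  0.004  0.002  0.003  0.145  0.148  0.149  0.155  0.152  0.157 -0.003  0.001 -0.001  0.004 -0.     0.002 -0.002]
 [-0.     0.001  0.007 -0.001 -0.001  0.005 -0.001 -0.     0.001 -0.     0.002  0.004  0.002  0.003  0.003  0.002  0.007  0.002]
 [ 0.005  0.002  0.002 -0.001  0.001  0.003 -0.001  0.     0.004  0.009  0.007  0.003  0.002  0.003  0.003  0.005  0.006  0.006]]
```

View pics/s3o.png

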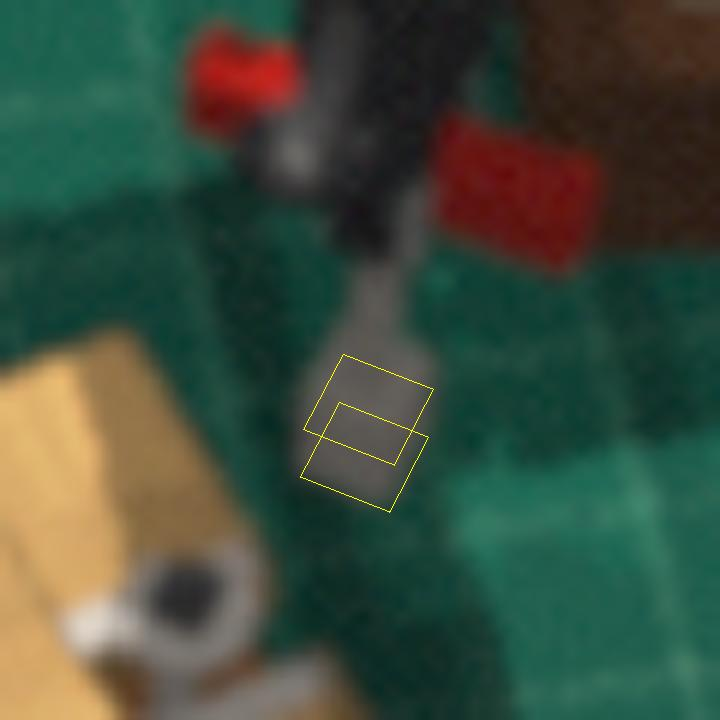

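```bash
cat > fitkey.py <<'E'
from ov import *
def fitkey(tag,c0,yaw,box,L=.032,ch=0,tilt=None):
    im=load(tag); a,b,e,d=box; G=im['color'].astype(float)[b:d,a:e,ch]
    def f(p,full=False):
        c=np.array([p[0],p[1],c0[2]]); 
        pts=[np.vstack([sq(c,yaw,.022),sq(c,yaw,.022,L)]),np.vstack([sq(c,yaw+np.pi/8*k,.010*.96,L) for k in range(4)]+[sq(c,yaw+np.pi/8*k,.010*.96,.07) for k in range(4)])]
        cv=cover([proj(im,q) for q in pts],box,abs(p[2]))
        v,u=np.mgrid[:G.shape[0],:G.shape[1]]
        A=np.stack([np.ones(G.size),u.ravel(),v.ravel(),cv.ravel(),cv.ravel()*v.ravel()],1)
        s=np.linalg.lstsq(A,G.ravel(),rcond=None)[0]
        return A@s-G.ravel()
    best=min((least_squares(f,[c0[0]+dx,c0[1]+dy,.7],diff_step=2e-3,x_scale=[.001,.001,.1]) for dx in(-.002,0,.003) for dy in(0,.003)),key=lambda r:r.cost)
    return best
if __name__=='__main__':
  for L in(.03,.032,.034):
    r=fitkey('s3',[.5094,.1104,.1438],np.radians(54.9),(328,164,352,186),L)
    print(L,r.cost,r.x)
  r=r.x; overlay('s3',(310,140,370,200),12,'s3o',[sq(np.array([r[0],r[1],.1438]),np.radians(54.9),.022),sq(np.array([r[0],r[1],.1438]),np.radians(54.9),.022,.032)])
E
python3 fitkey.py
```

```text
0.03 54632.53798198882 [0.506  0.111  0.8994]
0.032 54048.345177709416 [0.5065 0.1108 0.8672]
0.034 53943.770383470925 [0.507  0.1107 0.8301]
```

View pics/s3o.png

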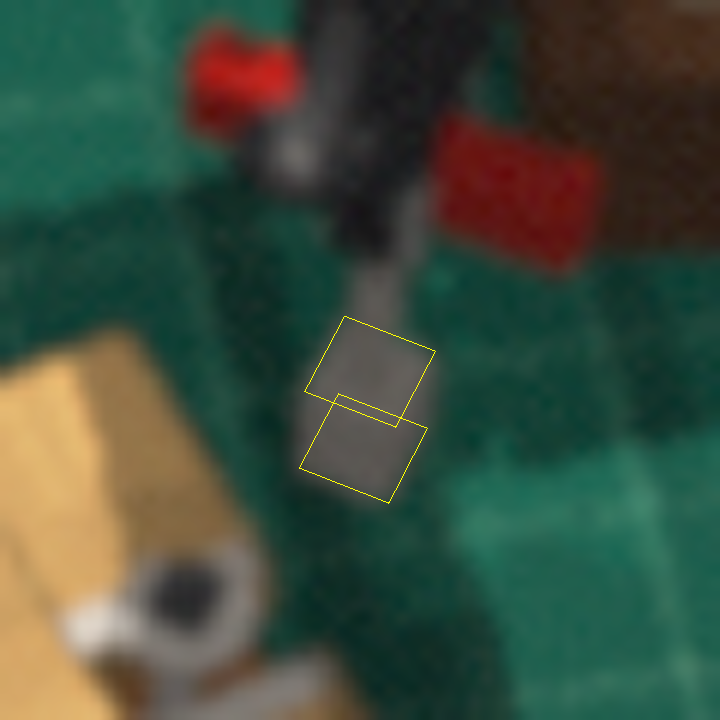

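```bash
python3 - <<'E'
from ov import *
seat=np.array([.5149,.0645,.026])
def circ(c,ax,r,h):
    z=ax/np.linalg.norm(ax);x=np.cross(z,[0,1,0]);x/=np.linalg.norm(x);y=np.cross(z,x)
    t=np.linspace(0,2*np.pi,40); return c+z*h+r*(np.outer(np.cos(t),x)+np.outer(np.sin(t),y))
for tag,box,cs in(('scenem',(310,175,340,205),[(.511,.0717),(.5085,.0705)]),('topm',(291,180,321,210),[(.5067,.068),(.5085,.0690)])):
    for i,c in enumerate(cs):
        c=np.array([*c,.101]);ax=c-seat
        h=headpts(c,np.radians(-35),ax)
        overlay(tag,box,18,f'{tag}_{i}',[h[:4],h[4:8],h[8:],circ(c,ax,.017,-.0135),circ(c,ax,.017,-.0165)])
for t in('scenem','topm'):
    cv2.imwrite(f'pics/{t}_h.png',cv2.resize(np.hstack([cv2.imread(f'pics/{t}_{i}.png') for i in(0,1)]),(800,400),interpolation=cv2.INTER_AREA))
E
```

```text
(no output)
```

View pics/scenem_h.png

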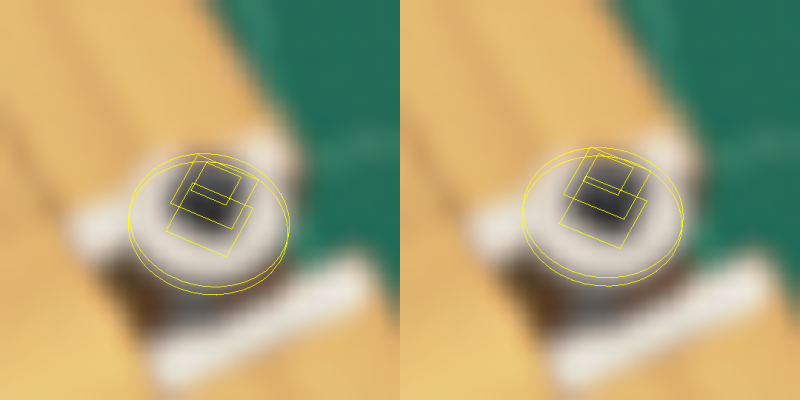

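View pics/topm_h.png

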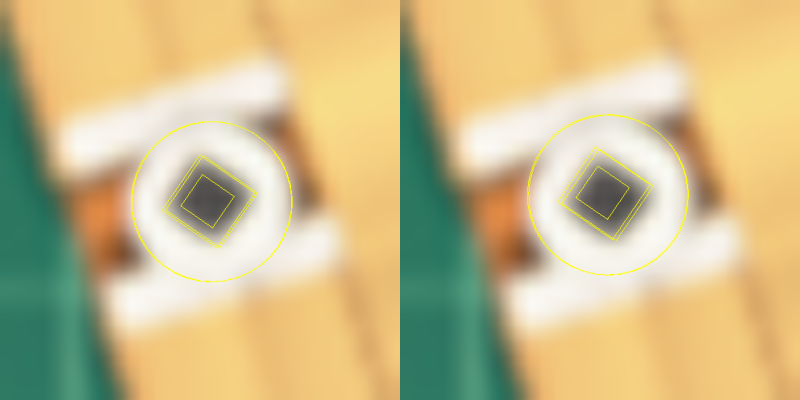

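```bash
python3 plan.py 0.509 0.07 0.215 145 5 -1
```

```text
clock 8.275 max 1.0
0.09, -0.076, -0.112, -0.006, -0.001, -0.003, -1,
0.09, -0.076, -0.112, -0.006, -0.001, -0.003, -1,
0.09, -0.076, -0.112, -0.006, -0.001, -0.003, -1,
0.09, -0.076, -0.112, -0.006, -0.001, -0.003, -1,
0.09, -0.076, -0.112, -0.006, -0.001, -0.003, -1,
```

carry_out --deltas '[0.09, -0.076, -0.112, 0, 0, 0, -1, 0.09, -0.076, -0.112, 0, 0, 0, -1, 0.09, -0.076, -0.112, 0, 0, 0, -1, 0.09, -0.076, -0.112, 0, 0, 0, -1, 0.09, -0.076, -0.112, 0, 0, 0, -1, 0, 0, 0, 0, 0, 0, -1, 0, 0, 0, 0, 0, 0, -1]'

```text
clock: 9.15
position: [0.5096, 0.0698, 0.2156]
ee_rot: [0.628, -0.326, 0.627, 0.326]
contact_force: [0.1, -0.3, -1.7]
width: 0.015
```

```bash
python3 - <<'E'
from ov import *
from fitkey import fitkey
s=readout.get_state();p=s['position'];print(p,q2r(s['ee_rot']).as_matrix().round(4),s['contact_force'],s['moment'],s['clock'])
ims=[eyes.get_image('scene') for _ in range(4)];d=dict(ims[0]);d['color']=np.mean([i['color'] for i in ims],0);np.savez('pics/s4.npz',**d)
M=q2r(s['ee_rot']).as_matrix();m=p-np.array([0,0,.0975])-.0017*M[:,2]
print(m); y=np.radians(55)
overlay('s4',(300,150,350,200),14,'s4o',[sq(m,y,.022),sq(m,y,.022,.032)])
E
```

```text
[0.5096 0.0698 0.2156] [[ 0.0004 -0.818   0.5753]
 [ 0.0005  0.5753  0.818 ]
 [-1.     -0.      0.0006]] [ 0.1089 -0.2988 -1.696 ] [ 0.009  -0.017   0.0246] 9.15
[0.5086 0.0684 0.1181]
```

View pics/s4o.png

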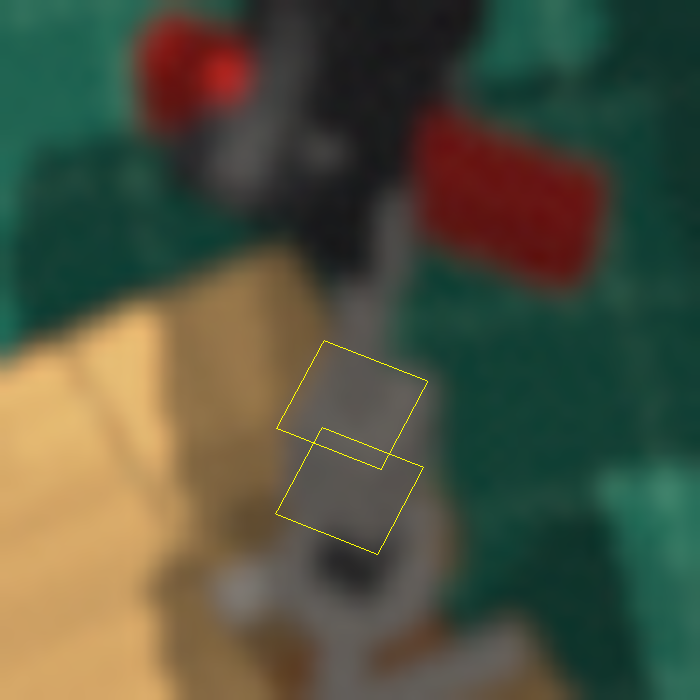

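carry_out --deltas '[0.08, 0, 0, 0, 0, 0, -1, 0.08, 0, 0, 0, 0, 0, -1, 0.08, 0, 0, 0, 0, 0, -1, 0.08, 0, 0, 0, 0, 0, -1, 0, 0, 0, 0, 0, 0, -1, 0, 0, 0, 0, 0, 0, -1]'

```text
clock: 10.1
position: [0.5095, 0.0697, 0.1963]
ee_rot: [0.628, -0.326, 0.627, 0.326]
contact_force: [-0.8, 0.2, -1.3]
width: 0.0147
```

```bash
cat > st.py <<'E'
from h import *
np.set_printoptions(precision=4,suppress=True)
s=readout.get_state();M=q2r(s['ee_rot']).as_matrix();p=s['position']
print('clk',s['clock'],'p',p,'mouthz',p[2]-.0975,'F',s['contact_force'],'M',s['moment'],'w',s['width'])
print('yaw',np.degrees(np.arctan2(M[1,1],M[0,1])),'toolx',M[:,0],'tooly',M[:,1],'toolz',M[:,2],'j6',s['qpos'][5])
E
python3 st.py
```

```text
clk 10.1 p [0.5095 0.0697 0.1963] mouthz 0.09879691910529487 F [-0.7823  0.1805 -1.2565] M [ 0.0319 -0.0383 -0.0453] w 0.014703585170371195
yaw 144.89608799850774 toolx [ 0.0001  0.     -1.    ] tooly [-0.8181  0.5751 -0.0001] toolz [0.5751 0.8181 0.0001] j6 -2.5283166025722834
```

carry_out --deltas '[0.033, 0, 0, 0, 0, 0, -1, 0.033, 0, 0, 0, 0, 0, -1, 0, 0, 0, 0, 0, 0, -1]'

```text
clock: 10.48
position: [0.5094, 0.0698, 0.1922]
ee_rot: [0.628, -0.326, 0.628, 0.326]
contact_force: [0.7, 0.2, -2.8]
width: 0.015
```

```bash
python3 st.py; python3 - <<'E'
from ov import *
im=grab('scene','s5');crop(im,300,150,350,200,12,'s5c')
E
```

```text
clk 10.475 p [0.5094 0.0698 0.1922] mouthz 0.0946545553205777 F [ 0.7145  0.2287 -2.7797] M [ 0.0486 -0.0166 -0.0197] w 0.015002027500720088
yaw 144.89255853159239 toolx [-0.0001  0.0002 -1.    ] tooly [-0.8181  0.5751  0.0002] toolz [0.5751 0.8181 0.0001] j6 -2.5282989680412538
```

View pics/s5c.png

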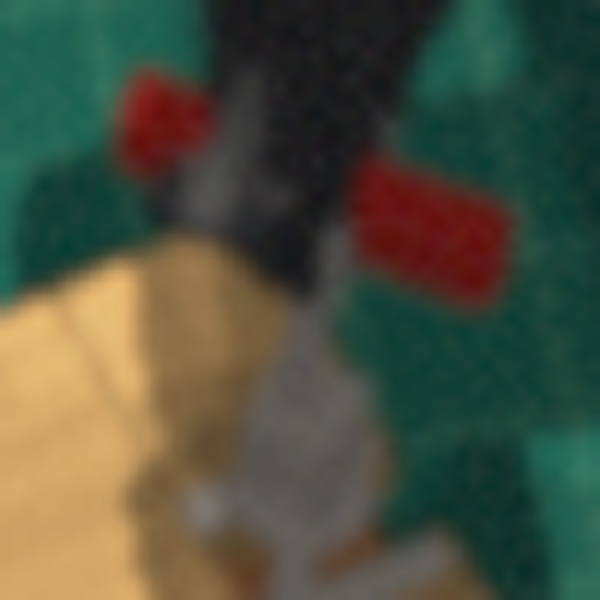

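carry_out --deltas '[0.016, -0.01, 0, 0, 0, 0, -1, 0.016, -0.02, 0, 0, 0, 0, -1, 0.016, -0.02, 0, 0, 0, 0, -1, 0, 0, 0, 0, 0, 0, -1]'

```text
clock: 11.02
position: [0.5119, 0.068, 0.1893]
ee_rot: [0.627, -0.326, 0.628, 0.326]
contact_force: [0.3, -0.1, -1.7]
width: 0.0148
```

```bash
python3 st.py
```

```text
clk 11.025 p [0.5119 0.068  0.1893] mouthz 0.0917838816449301 F [ 0.292  -0.1045 -1.6758] M [ 0.103   0.0388 -0.0139] w 0.014816311296515342
yaw 144.88774671800857 toolx [-0.0002  0.0001 -1.    ] tooly [-0.818   0.5752  0.0002] toolz [ 0.5752  0.818  -0.    ] j6 -2.531689616468002
```

carry_out --deltas '[0.016, -0.02, 0, 0, 0, 0, -1, 0.016, -0.02, 0, 0, 0, 0, -1, 0.016, -0.02, 0, 0, 0, 0, -1, 0.01, -0.01, 0, 0, 0, 0, -1, 0, 0, 0, 0, 0, 0, -1]'

```text
clock: 11.65
position: [0.5154, 0.0655, 0.1858]
ee_rot: [0.628, -0.326, 0.628, 0.326]
contact_force: [-0.6, 0.4, -1.6]
width: 0.0151
```

```bash
python3 st.py
```

```text
clk 11.65 p [0.5154 0.0655 0.1858] mouthz 0.08833512356728493 F [-0.5599  0.3765 -1.6351] M [ 0.0742 -0.0119 -0.0173] w 0.015091906597410202
yaw 144.89236265254874 toolx [ 0. -0. -1.] tooly [-0.8181  0.5751 -0.    ] toolz [0.5751 0.8181 0.    ] j6 -2.5363966902765163
```

carry_out --deltas '[0.016, 0, 0, 0, 0, 0, -1, 0.01, 0, 0, 0, 0, 0, -1, 0, 0, 0, 0, 0, 0, -1]'

```text
clock: 12.02
position: [0.5162, 0.0653, 0.1854]
ee_rot: [0.628, -0.327, 0.627, 0.325]
contact_force: [-0.9, -0.5, 5.2]
width: 0.0147
```

```bash
python3 st.py; python3 - <<'E'
from ov import *
im=grab('scene','s6');crop(im,295,155,355,215,13,'s6c')
E
```

```text
clk 12.025 p [0.5162 0.0653 0.1854] mouthz 0.08788000895281425 F [-0.884  -0.4586  5.2009] M [-0.2209 -0.0999  0.0145] w 0.014737071192953543
yaw 144.90166886291047 toolx [ 0.0026 -0.0006 -1.    ] tooly [-0.8182  0.575  -0.0025] toolz [0.575  0.8182 0.001 ] j6 -2.5363580011787397
```

View pics/s6c.png

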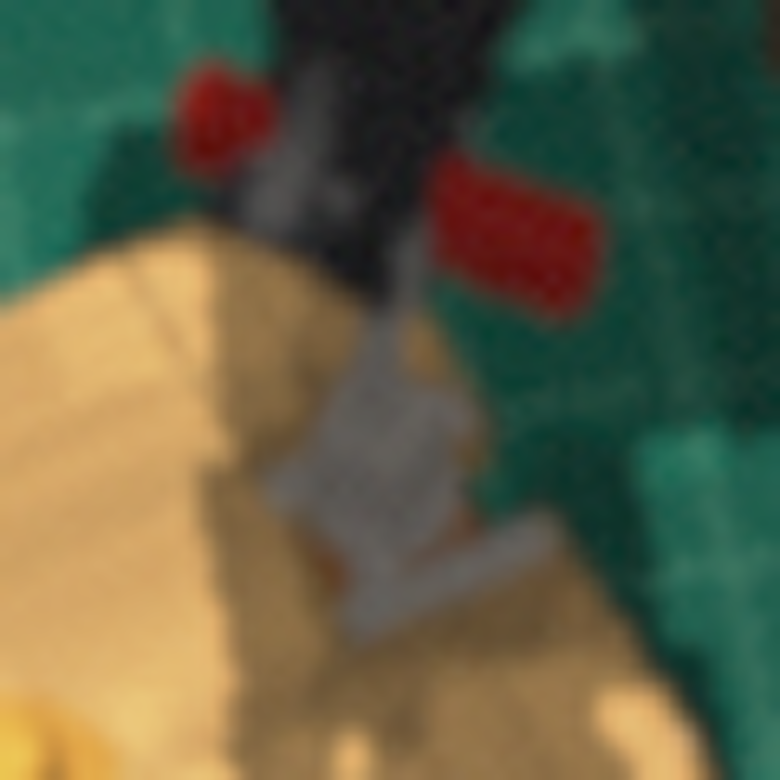

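```bash
python3 - <<'E'
from ov import *
ims=[eyes.get_image('scene') for _ in range(4)];d=dict(ims[0]);d['color']=np.mean([i['color'] for i in ims],0);np.savez('pics/s7.npz',**d)
m=np.array([.5145,.0655,.088]);y=np.radians(55)
t=np.linspace(0,6.28,30);ci=np.stack([np.cos(t),np.sin(t),0*t],1)
sh=lambda h:sq(m,y,.0095,h)
# handle box
x=np.array([np.cos(y),np.sin(y),0]);yy=np.array([-x[1],x[0],0])
hb=lambda z:np.array([m+a*.045*x+b*.008*yy+[0,0,z] for a,b in((1,1),(1,-1),(-1,-1),(-1,1))])
overlay('s7',(295,155,355,215),13,'s7o',[sq(m,y,.022),sq(m,y,.022,.032),m+ci*.017,hb(.106),hb(.13)])
E
```

```text
(no output)
```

View pics/s7o.png

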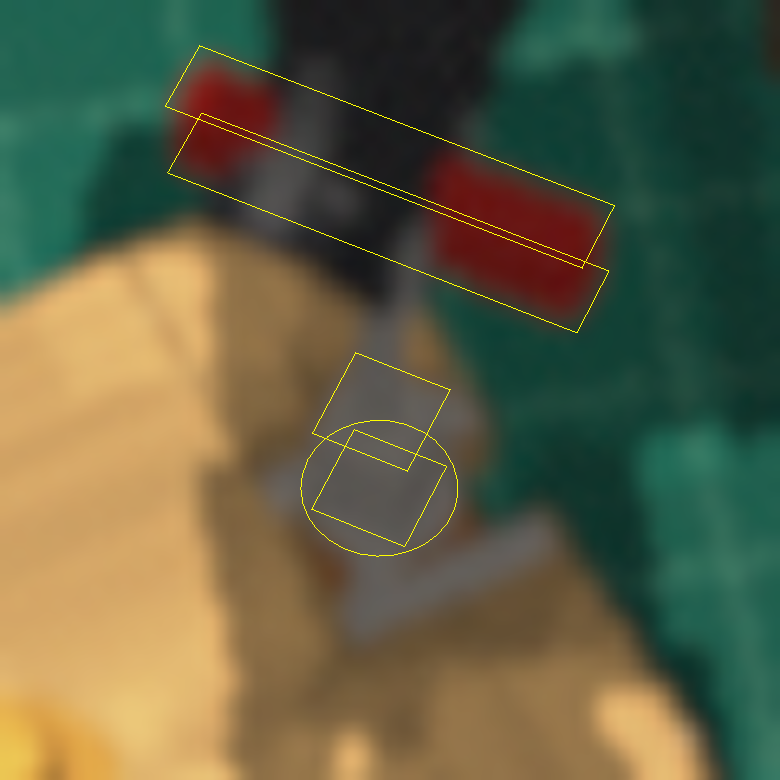

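carry_out --deltas '[0, -0.002, 0, 0.9, 0, 0, -1, 0, -0.002, 0, 0.9, 0, 0, -1, 0, -0.002, 0, 0.9, 0, 0, -1, 0, -0.002, 0, 0.9, 0, 0, -1, 0, -0.002, 0, 0.9, 0, 0, -1, 0, -0.002, 0, 0.9, 0, 0, -1, 0, 0, 0, 0, 0, 0, -1]'

```text
clock: 13.15
position: [0.5166, 0.0651, 0.1853]
ee_rot: [0.678, -0.203, 0.677, 0.202]
contact_force: [0.3, -0.5, 4.9]
width: 0.0151
```

```bash
python3 st.py; python3 - <<'E'
from ov import *
im=grab('scene','s8');crop(im,295,155,355,215,10,'s8c')
E
```

```text
clk 13.15 p [0.5166 0.0651 0.1853] mouthz 0.0877629894711717 F [ 0.3323 -0.4544  4.9064] M [-0.0704 -0.0398  0.0397] w 0.01508098794715006
yaw 123.2925945531914 toolx [ 0.0024  0.     -1.    ] tooly [-0.5489  0.8359 -0.0013] toolz [0.8359 0.5489 0.002 ] j6 -2.1602341826225437
```

View pics/s8c.png

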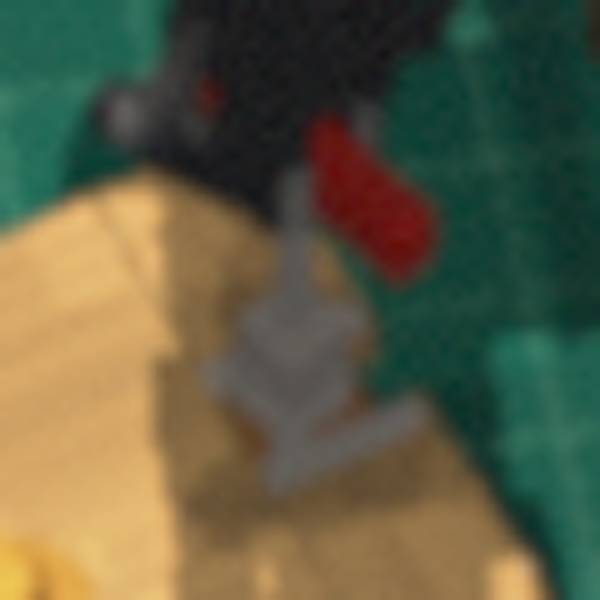

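carry_out --deltas '[0, -0.002, 0, 0.95, 0, 0, -1, 0, -0.002, 0, 0.95, 0, 0, -1, 0, -0.002, 0, 0.95, 0, 0, -1, 0, -0.002, 0, 0.95, 0, 0, -1, 0, -0.002, 0, 0.95, 0, 0, -1, 0, -0.002, 0, 0.95, 0, 0, -1, 0, -0.002, 0, 0.95, 0, 0, -1, 0, -0.002, 0, 0.95, 0, 0, -1, 0, -0.002, 0, 0.95, 0, 0, -1, 0, -0.002, 0, 0.95, 0, 0, -1]'

```text
clock: 14.45
position: [0.5168, 0.0638, 0.185]
ee_rot: [0.707, 0.03, 0.706, -0.03]
contact_force: [1.0, 0.3, 3.4]
width: 0.015
```

carry_out --deltas '[0, -0.002, 0, 0.95, 0, 0, -1, 0, -0.002, 0, 0.95, 0, 0, -1, 0, -0.002, 0, 0.95, 0, 0, -1, 0, -0.002, 0, 0.95, 0, 0, -1, 0, -0.002, 0, 0.95, 0, 0, -1, 0, -0.002, 0, 0.95, 0, 0, -1, 0, -0.002, 0, 0.95, 0, 0, -1, 0, -0.002, 0, 0.95, 0, 0, -1, 0, -0.002, 0, 0.95, 0, 0, -1, 0, 0, 0, 0, 0, 0, -1]'

```text
clock: 15.7
position: [0.5163, 0.0628, 0.1847]
ee_rot: [0.667, 0.235, 0.666, -0.235]
contact_force: [-0.1, -0.9, 3.5]
width: 0.0153
```

```bash
python3 st.py; python3 - <<'E'
from ov import *
im=grab('scene','s9');crop(im,295,155,355,215,10,'s9c')
E
```

```text
clk 15.7 p [0.5163 0.0628 0.1847] mouthz 0.08722519166854456 F [-0.0765 -0.8518  3.5101] M [-0.2212 -0.137   0.108 ] w 0.015272114695343087
yaw 51.15086826134475 toolx [ 0.0014 -0.0003 -1.    ] tooly [0.6273 0.7788 0.0006] toolz [ 0.7788 -0.6273  0.0013] j6 -0.9052723373372327
```

View pics/s9c.png

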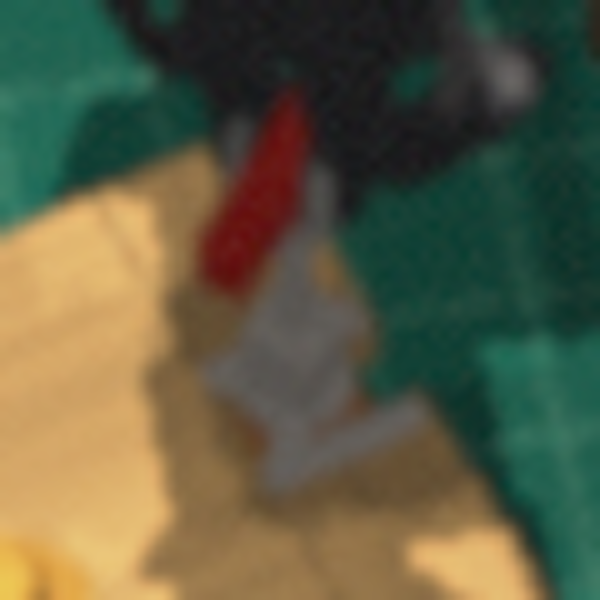

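carry_out --deltas '[0, -0.002, 0, 0.95, 0, 0, -1, 0, -0.002, 0, 0.95, 0, 0, -1, 0, -0.002, 0, 0.95, 0, 0, -1, 0, -0.002, 0, 0.95, 0, 0, -1, 0.002, -0.002, 0, 0.95, 0, 0, -1, 0.002, -0.002, 0, 0.95, 0, 0, -1, 0.002, -0.002, 0, 0.95, 0, 0, -1, 0, -0.002, 0, 0.95, 0, 0, -1, 0, -0.002, 0, 0.95, 0, 0, -1, 0, -0.002, 0, 0.95, 0, 0, -1]'

```text
clock: 17.0
position: [0.5152, 0.0621, 0.1844]
ee_rot: [0.554, 0.44, 0.553, -0.44]
contact_force: [1.0, -0.5, 3.8]
width: 0.0147
```

carry_out --deltas '[0, -0.002, 0, 0.95, 0, 0, -1, 0, -0.002, 0, 0.95, 0, 0, -1, 0, -0.002, 0, 0.95, 0, 0, -1, 0, -0.002, 0, 0.95, 0, 0, -1, 0, -0.002, 0, 0.95, 0, 0, -1, 0, -0.002, 0, 0.95, 0, 0, -1, 0, -0.002, 0, 0.95, 0, 0, -1, 0, -0.002, 0, 0.95, 0, 0, -1, 0, -0.002, 0, 0.95, 0, 0, -1, 0, -0.002, 0, 0.95, 0, 0, -1]'

```text
clock: 18.25
position: [0.5138, 0.0623, 0.1841]
ee_rot: [0.38, 0.596, 0.38, -0.596]
contact_force: [0.3, -0.4, 3.1]
width: 0.015
```

carry_out --deltas '[0, -0.002, 0, 0.95, 0, 0, -1, 0, -0.002, 0, 0.95, 0, 0, -1, 0, -0.002, 0, 0.95, 0, 0, -1, 0, -0.002, 0, 0.95, 0, 0, -1, 0, -0.002, 0, 0.95, 0, 0, -1, 0, 0, 0, 0, 0, 0, -1, 0, 0, 0, 0, 0, 0, -1]'

```text
clock: 19.12
position: [0.5132, 0.0627, 0.184]
ee_rot: [0.277, 0.651, 0.277, -0.65]
contact_force: [0.6, -1.0, 1.2]
width: 0.0147
```

```bash
python3 st.py; python3 - <<'E'
from ov import *
s=readout.get_state();M=q2r(s['ee_rot']).as_matrix()
ims=[eyes.get_image('scene') for _ in range(4)];d=dict(ims[0]);d['color']=np.mean([i['color'] for i in ims],0);np.savez('pics/s10.npz',**d)
m=np.array([.5145,.0655,s['position'][2]-.0975]);y=np.arctan2(M[1,2],M[0,2])
x=np.array([np.cos(y),np.sin(y),0]);yy=np.array([-x[1],x[0],0])
hb=lambda z:np.array([m+a*.045*x+b*.008*yy+[0,0,z] for a,b in((1,1),(1,-1),(-1,-1),(-1,1))])
overlay('s10',(295,155,355,215),13,'s10o',[sq(m,y,.022),sq(m,y,.022,.032),hb(.106),hb(.13)])
E
```

```text
clk 19.125 p [0.5132 0.0627 0.184 ] mouthz 0.08647310139493894 F [ 0.5698 -0.9791  1.2158] M [-0.1843 -0.18    0.0747] w 0.014672368686445275
yaw -43.82675733219954 toolx [ 0.0001 -0.     -1.    ] tooly [ 0.7214 -0.6925  0.0001] toolz [-0.6925 -0.7214 -0.0001] j6 0.7518054219534445
```

View pics/s10o.png

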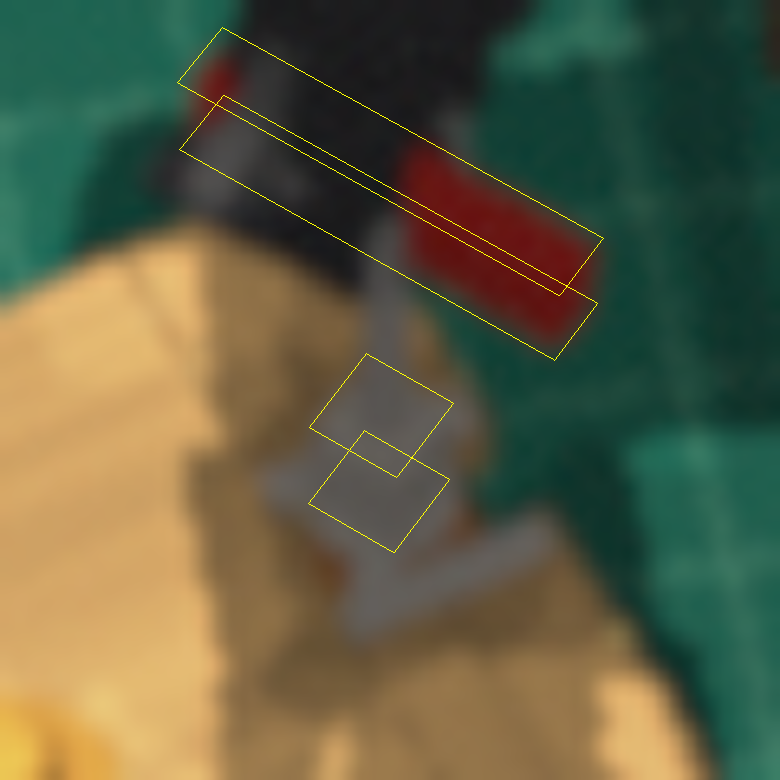

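carry_out --deltas '[0, 0, 0, -0.9, 0, 0, -1, 0, 0, 0, -0.3, 0, 0, -1, -0.05, 0, 0, 0, 0, 0, -1, -0.08, 0, 0, 0, 0, 0, -1, -0.08, 0, 0, 0, 0, 0, -1, -0.12, 0, 0, 0, 0, 0, -1, -0.2, 0, 0, 0, 0, 0, -1, -0.3, 0, 0, 0, 0, 0, -1, -0.2, 0, 0, 0, 0, 0, -1, 0, 0, 0, 0, 0, 0, -1]'

```text
clock: 20.58
position: [0.5138, 0.0627, 0.2471]
ee_rot: [0.304, 0.639, 0.303, -0.638]
contact_force: [0.6, 0.1, -2.5]
width: 0.0151
```

```bash
python3 st.py; python3 - <<'E'
from ov import *
s=readout.get_state();
im=grab('scene','s11');crop(im,290,140,360,210,10,'s11c')
E
```

```text
clk 20.575 p [0.5138 0.0627 0.2471] mouthz 0.1496419053353549 F [ 0.575   0.1049 -2.5203] M [-0.0593  0.0416 -0.0524] w 0.015122730342370412
yaw -39.10377383440207 toolx [ 0.0028  0.     -1.    ] tooly [ 0.776  -0.6307  0.0021] toolz [-0.6307 -0.776  -0.0018] j6 0.669355844382623
```

View pics/s11c.png

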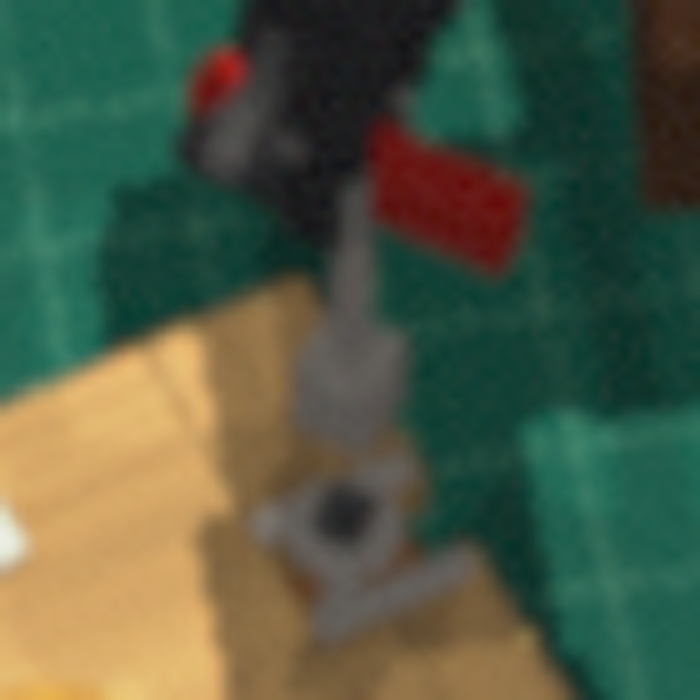

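```bash
python3 - <<'E'
from ov import *
im=grab('top','t11')
t=np.linspace(0,2*np.pi,40);ci=np.stack([np.cos(t),np.sin(t),0*t],1)*.019
bc=lambda cx,cy:[sq(np.array([cx,cy,.055]),0,.001)]
def blk(c,yaw=np.radians(-6.3)):
    x=np.array([np.cos(yaw),np.sin(yaw),0]);y=np.array([-x[1],x[0],0]);c=np.array([*c,.055])
    return [np.array([c+a*.075*x+b*.032*y for a,b in((1,1),(1,-1),(-1,-1),(-1,1))]),c-.040*x+ci]
overlay('t11',(205,160,265,235),8,'t11o',blk((.5084,.2819)))
overlay('s11',(375,150,425,220),8,'s11o',blk((.5095,.2842)))
cv2.imwrite('pics/b11.png',np.hstack([cv2.copyMakeBorder(cv2.imread(f'pics/{n}.png'),0,600-cv2.imread(f'pics/{n}.png').shape[0],0,0,0) for n in('t11o','s11o')])[:, :800])
E
```

```text
(no output)
```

View pics/b11.png

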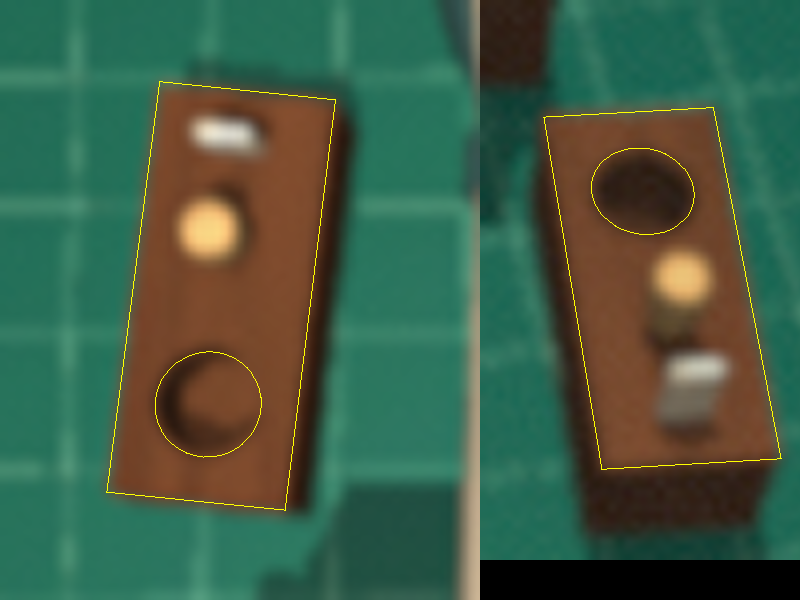

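```bash
python3 plan.py 0.468 0.2859 0.2 -39 6 -1; python3 plan.py 0.468 0.2859 0.2 -39 1 -1|tail -1; python3 - <<'E'
from h import *
E
```

```text
clock 20.675 max 1.0
0.127, -0.488, -0.403, -0.004, 0.001, 0.001, -1,
0.127, -0.488, -0.403, -0.004, 0.001, 0.001, -1,
0.127, -0.487, -0.403, -0.004, 0.001, 0.001, -1,
0.127, -0.487, -0.403, -0.004, 0.001, 0.001, -1,
0.127, -0.487, -0.403, -0.004, 0.001, 0.001, -1,
0.127, -0.487, -0.403, -0.004, 0.001, 0.001, -1,
0.761, -2.926, -2.416, -0.026, 0.003, 0.005, -1,
```

carry_out --deltas '[0, -0.37, -0.3, 0, 0, 0, -1, 0, -0.488, -0.403, 0, 0, 0, -1, 0, -0.488, -0.403, 0, 0, 0, -1, 0, -0.488, -0.403, 0, 0, 0, -1, 0, -0.488, -0.403, 0, 0, 0, -1, 0.2, -0.37, -0.3, 0, 0, 0, -1, 0.2, -0.234, -0.206, 0, 0, 0, -1, 0, 0, 0, 0, 0, 0, -1, 0, 0, 0, 0, 0, 0, -1]'

```text
clock: 21.8
position: [0.4686, 0.2852, 0.2216]
ee_rot: [-0.304, -0.638, -0.303, 0.639]
contact_force: [-0.4, -0.3, -1.1]
width: 0.015
```

```bash
python3 st.py; python3 plan.py 0.468 0.2859 0.2 -39 1 -1|tail -1; python3 - <<'E'
from ov import *
s=readout.get_state();M=q2r(s['ee_rot']).as_matrix()
m=s['position']-.0019*M[:,2]+M[:,0]*.0975;print(m); m[:2]+=[.0005,.0012]
y=np.arctan2(M[1,2],M[0,2])
im=grab('scene','s12');overlay('s12',(370,110,430,170),12,'s12o',[sq(m,y,.022),sq(m,y,.022,.032)])
im=grab('top','t12');crop(im,240,130,420,240,4.4,'t12c')
E
```

```text
clk 21.8 p [0.4686 0.2852 0.2216] mouthz 0.12412347774642504 F [-0.3977 -0.2959 -1.1081] M [-0.0324 -0.0261  0.0385] w 0.014975189002993198
yaw -39.12206264493632 toolx [-0.0002 -0.0011 -1.    ] tooly [ 0.7758 -0.631   0.0005] toolz [-0.631  -0.7758  0.001 ] j6 1.1034634586833239
0.36, -0.016, -0.003, -0.031, 0.014, -0.007, -1,
[0.4698 0.2866 0.1241]
```

View pics/s12o.png

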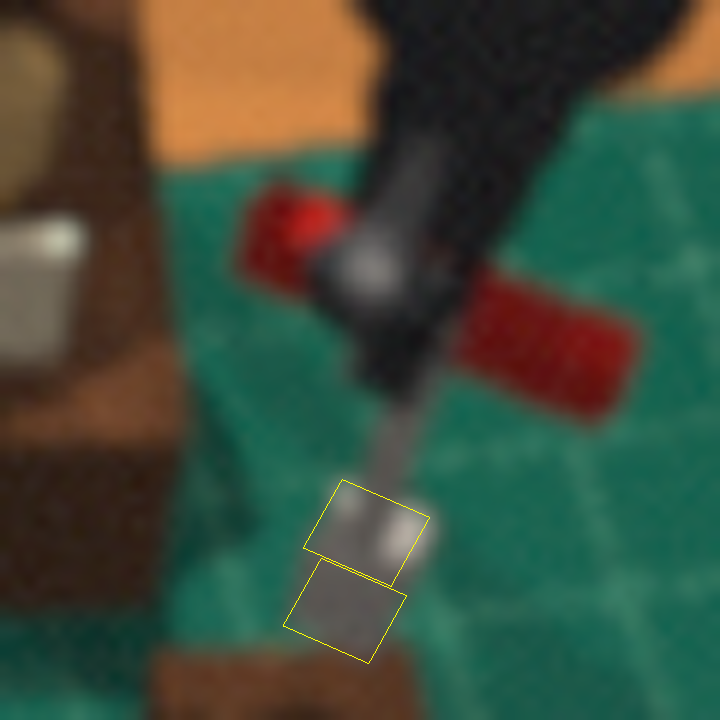

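View pics/t12c.png

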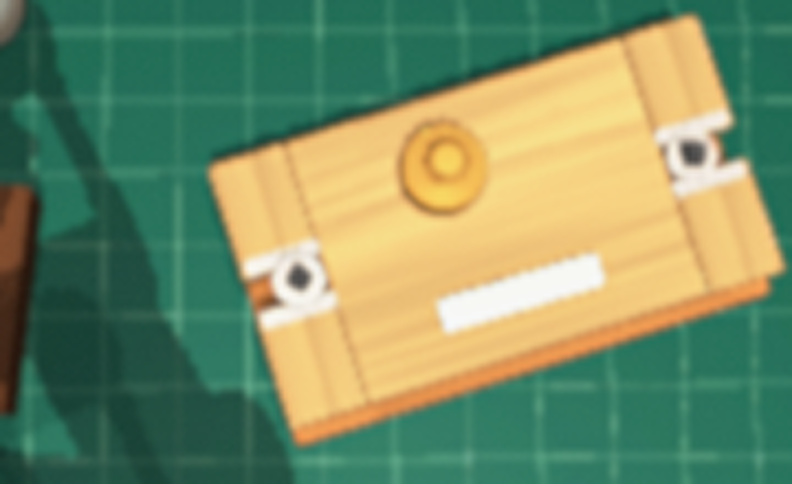

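```bash
cat > hd.py <<'E'
from ov import *
def headfit(tag,uv,zc,seat,r=5.0,yaws=range(-45,45,5)):
    im=load(tag); c=raymeet(im,uv,zc); g=im['color'].astype(float).mean(-1); box=(int(uv[0])-5,int(uv[1])-5,int(uv[0])+7,int(uv[1])+7)
    G=g[box[1]:box[3],box[0]:box[2]]; out=[]
    v,u=np.mgrid[:G.shape[0],:G.shape[1]]; w=(np.hypot(u-5,v-5).ravel()<r).astype(float)
    for yaw in yaws:
        def f(p):
            cc=np.array([p[0],p[1],zc])
            cv=cover([proj(im,headpts(cc,np.radians(yaw),cc-seat))],box,abs(p[2]))
            A=np.stack([np.ones(G.size),u.ravel(),v.ravel(),cv.ravel()],1)
            s=np.linalg.lstsq(A*w[:,None],G.ravel()*w,rcond=None)[0]
            return (A@s-G.ravel())*w
        b=least_squares(f,[c[0],c[1],.5],diff_step=2e-3,x_scale=[.001,.001,.1]); out.append((b.cost,yaw,*b.x))
    return min(out)
if __name__=='__main__':
    print('loose',headfit('t12',(307.5,192.5),.0998,np.array([.5145,.06315,.026])),'seat',(.5145,.06315))
    rs=np.array([.554976+.135*.2997,-.06564-.135*.954])
    print('run',headfit('t12',(397.3,164.3),.0895,np.array([*rs,.014])),rs)
    print('run0',headfit('topm',(397.3,164.3),.0895,np.array([*rs,.014])),rs)
E
python3 hd.py
```

```text
loose (np.float64(1828.045399000681), -30, np.float64(0.5120818376029475), np.float64(0.06369725225374441), np.float64(0.9588223820223657)) seat (0.5145, 0.06315)
run (np.float64(3499.0528212239406), -5, np.float64(0.5943389913134802), np.float64(-0.19394452580885418), np.float64(0.971657866435436)) [ 0.5954 -0.1944]
run0 (np.float64(3535.0522955506412), -5, np.float64(0.5942971747981848), np.float64(-0.19391252534239425), np.float64(0.9607765217347521)) [ 0.5954 -0.1944]
```

carry_out --deltas '[0.3, -0.016, 0, 0, 0, 0, -1, 0.3, 0, 0, 0, 0, 0, -1, 0.3, 0, 0, 0, 0, 0, -1, 0.3, 0, 0, 0, 0, 0, -1, 0.28, 0, 0, 0, 0, 0, -1, 0.25, 0, 0, 0, 0, 0, -1, 0, 0, 0, 0, 0, 0, -1, 0, 0, 0, 0, 0, 0, -1]'

```text
clock: 22.9
position: [0.4683, 0.2867, 0.1187]
ee_rot: [0.304, 0.639, 0.304, -0.638]
contact_force: [-0.3, 0.2, -1.2]
width: 0.0151
```

```bash
python3 st.py; python3 - <<'E'
from ov import *
im=grab('scene','s13');crop(im,360,110,430,180,9,'s13c')
E
```

```text
clk 22.9 p [0.4683 0.2867 0.1187] mouthz 0.021150055570259008 F [-0.2616  0.192  -1.2381] M [-0.0208  0.0058 -0.0352] w 0.015052955476475515
yaw -39.12012393832542 toolx [ 0.0012  0.0006 -1.    ] tooly [ 0.7758 -0.6309  0.0006] toolz [-0.6309 -0.7758 -0.0012] j6 1.1053831993683874
```

View pics/s13c.png

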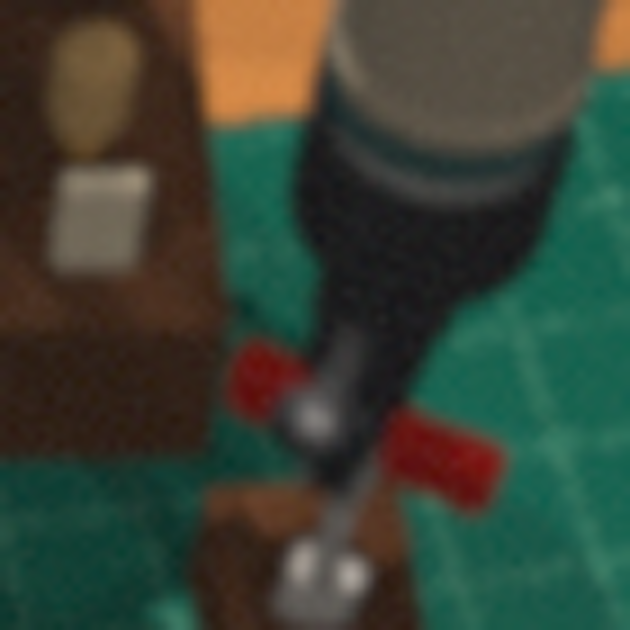

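In the hole, no contact; lower to the bottom (about 6 mm) and release.

carry_out --deltas '[0.05, 0, 0, 0, 0, 0, -1, 0.04, 0, 0, 0, 0, 0, -1, 0.02, 0, 0, 0, 0, 0, -1, 0, 0, 0, 0, 0, 0, -1]'

```text
clock: 23.45
position: [0.4679, 0.2868, 0.1125]
ee_rot: [0.304, 0.639, 0.304, -0.638]
contact_force: [-0.4, 0.7, 5.6]
width: 0.0147
```

```bash
python3 st.py
```

```text
clk 23.45 p [0.4679 0.2868 0.1125] mouthz 0.014979581623720414 F [-0.3603  0.7131  5.638 ] M [-0.089   0.3046  0.0018] w 0.01470763577304044
yaw -39.095282165042974 toolx [ 0.001   0.0004 -1.    ] tooly [ 0.7761 -0.6306  0.0005] toolz [-0.6306 -0.7761 -0.001 ] j6 1.1054274619603939
```

Bottomed at 15 mm. Open, wait, rise.

carry_out --deltas '[-0.01, 0, 0, 0, 0, 0, -0.6, 0, 0, 0, 0, 0, 0, -0.2, 0, 0, 0, 0, 0, 0, 0.3, 0, 0, 0, 0, 0, 0, 1, 0, 0, 0, 0, 0, 0, 1, 0, 0, 0, 0, 0, 0, 1, 0, 0, 0, 0, 0, 0, 1]'

```text
clock: 24.32
position: [0.4676, 0.2867, 0.112]
ee_rot: [0.304, 0.639, 0.304, -0.638]
contact_force: [-0.3, -0.5, -0.3]
width: 0.0856
```

carry_out --deltas '[-0.2, 0, 0, 0, 0, 0, 1, -0.4, 0, 0, 0, 0, 0, 1, -0.5, 0, 0, 0, 0, 0, 1, -0.5, 0, 0, 0, 0, 0, 1, -0.5, 0, 0, 0, 0, 0, 1, -0.2, -0.6, 0.3, 0, 0, 0, 1, 0, -0.6, 0.5, 0, 0, 0, 1, 0, -0.6, 0.5, 0, 0, 0, 1, 0, 0, 0, 0, 0, 0, 1, 0, 0, 0, 0, 0, 0, 1]'

```text
clock: 25.58
position: [0.3353, 0.2945, 0.251]
ee_rot: [0.304, 0.639, 0.304, -0.637]
contact_force: [1.3, -0.7, 0.2]
width: 0.0852
```

```bash
python3 st.py; python3 - <<'E'
from ov import *
im=grab('scene','s14');im2=grab('top','t14');crop(im,360,110,430,225,5.2,'a');crop(im2,200,140,420,240,3.6,'t14c')
P=cloud(im2);c=im2['color'].astype(int)
m=(c[:,:,0]>140)&(c[:,:,1]<80)&(c[:,:,2]<80)&(P[:,:,2]>.12)&(P[:,:,2]<.17); q=P[m];print(len(q),q.mean(0) if len(q) else 0)
from hd import headfit
print('loose',headfit('t14',(307.5,192.5),.0998,np.array([.5145,.06315,.026])))
E
```

```text
clk 25.575 p [0.3353 0.2945 0.251 ] mouthz 0.1535104883846443 F [ 1.3152 -0.7295  0.1637] M [0.0247 0.0347 0.0102] w 0.08524949253150088
yaw -39.07966759806302 toolx [ 0.0025  0.0012 -1.    ] tooly [ 0.7763 -0.6304  0.0012] toolz [-0.6304 -0.7763 -0.0025] j6 1.2470178395727762
147 [0.4676 0.2868 0.1457]
loose (np.float64(1931.6851213700645), -30, np.float64(0.5121682595238828), np.float64(0.06364925270113879), np.float64(0.9514537113530361))
```

View pics/a.png

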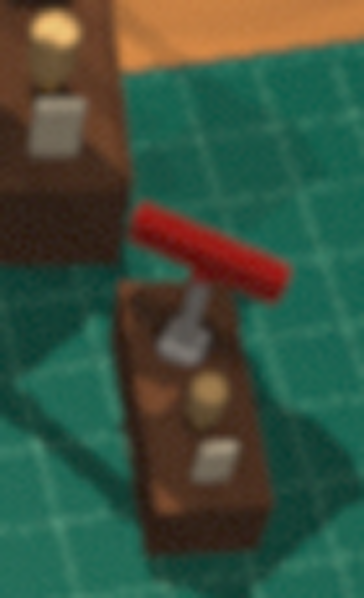

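View pics/t14.png

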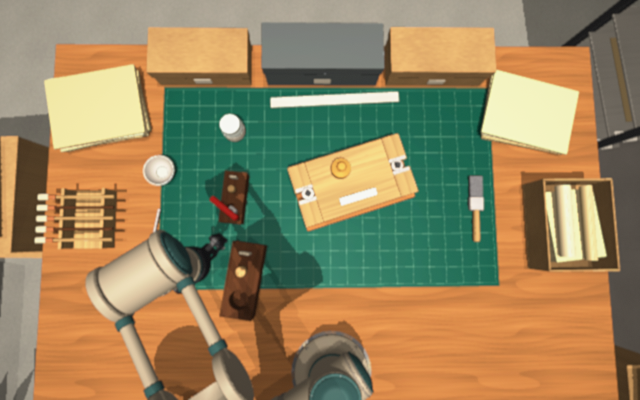

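```bash
python3 -c "
from rig import job
print(job.sign_off())"
```

```text
the job is handed in; nothing more can be done
None
```

The loose screw is started about half a turn and stands upright, and the key is back upright in its hole. I handed the job in at about 26 s of the 72 s; no verdict is reported.

**Fitting:** I took the red key from the block and lowered it over the leaning head while shifting it onto the seat axis. It bottomed on the collar with the mouth at 87.9 mm, against 88 mm expected.

**Turning:** I turned the tool 189° clockwise, which is about 3.2 rad at the screw after play. The key sank 1.4 mm against about 1.5 mm expected, with about 0.1 N m measured part-way through.

**Last checks:**
- **Loose screw:** its head sits about 1.3 mm off axis relative to the run-in screw in the top camera. That is roughly 0.02 rad of lean, against a limit of 0.06.
- **Key:** it bottomed at 15 mm above the bench. Its handle top is at the starting height and about 1.7 mm from the estimated hole centre.
- **Run-in screw:** the fit before and after the turning showed no change.
- **Bystanders:** in the top picture they look unmoved, except that the arm hides most of the screwdriver.
- **Arm:** clear of everything, with only force-sensor noise.

**Disagreements:** the two cameras differed by 1–3 mm, so I used their mean and checked it against the arm's own position. The last head-angle fit came out at −30°, coarse to 5°. That implies about 175° of turn rather than the 182° from the arm, both well inside the 140–240° allowed.

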